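# Charge the polisher hopper with turned blanks

## Robot

A 6-joint arm with a two-finger parallel gripper is mounted at the origin on the work surface. World frame = base frame: x ahead of the robot, y to its left, z up, the work surface at z = 0. Lengths are in m, angles in degrees, forces in N, time in s.
With the tool pointing down it reaches from about 0.3 to 0.75 m from the base axis. Payload 8.5 kg.
Tool frame: the origin (TCP) lies midway between the tips of the shut fingers; the grasp point (between the pads) lies 19 mm behind it; z points along the fingers, y is the line along which they close (so a half turn about z gives the same grasp; the last joint's range is limited). The gripper opens to 85 mm and grips with 20 to 120 N. Pads are 22 mm wide; open, the fingers measure 114 mm over their backs; the gripper's body (76 mm by 85 mm) begins 54 mm behind the grasp point. The pads swing forward as they close: fully open they stand 13 mm farther back than shut.
Start: joints at [64.383, 21.807, 74.336, -0, 83.858, -12.336], TCP at [0.126, 0.535, 0.231] pointing down, gripper open.
Joint ranges: [-178.18, 178.18], [-50.72, 133.34], [12.68, 142.11], [-81.47, 261.47], [9.98, 163.14], [-165.26, 165.26]. Speed limits (degrees/s): [136.94, 136.94, 180, 180, 180, 180].

## Interface

Orientations are given as a 3x3 rotation matrix whose columns are the frame's x, y, z axes.
In Python, from rig import observe, optics, order, spotter gives the robot as it stands.
- The arm moves only by the tool move_arm, never from a script. Its argument "series" is text: rows parted by semicolons, each of 5 numbers parted by spaces: the shift along the tool's x, y, z in cm, then the turn about the tool's z in degrees, then the opening, from -1 (shut) to 1 (fully open). A call has 1 to 8 rows; each row is the pose to reach, as a shift and turn from the pose commanded when the call began, along the tool's axes at that moment; what a row does not reach only later rows make up. A row lasts 1/8 s, in which the tool goes at most 62.5 mm and 10.7 degrees, less where a joint would pass 70% of its speed; a pose out of reach is approached as far as the arm can. A call with a gripper value outside its range is refused whole. The fingers move at their own pace and stop on an object; "force" is the grip in N (left out, the last holds). Time passes only in rows, so rows that repeat a pose let the fingers close. It gives the time, the measured TCP pose, the force, the opening and the grip force at its end, in the units of the state.
- observe(): the state, without advancing time (a new reading comes with each control period).
- optics.get_image(name): name is "side" or "top" or "wrist"; returns a dict with "pixels" (420x560x3 uint8, blue, green, red), "camera_matrix" (3x3 intrinsics, pixels), "rvec" (rotation vector, rad) and "tvec" (3), from world to camera coordinates, as OpenCV has them. Camera axes: x right, y down, z forward; pixel columns grow to the right and rows downward; lengths in m; the calibration is good to about 2 mm. The wrist camera is an equidistant fisheye: a pixel r from the principal point sees the ray r / f radians off the axis. A picture is of the moment at which its call begins. There is no depth.
- order.close_job(): hands the job in; it is judged then, once.
Trained networks look in the newest picture that a camera, given by its name, has taken for a name from the list of things; names that differ only in an ending like _2 or _b are one class to them, and where a whole thing is asked for, a point or a joint stands for the part that bears it (a point fixed in the world has none). Each returns a list of dicts, best first, with "score" (0 to 1); they miss things now and then, are a little off and sometimes report something else, mostly with a low value. They report only what shows in the picture. A call takes as long as a camera call. They do not tell look-alikes from the thing itself.
- spotter.find_in(thing, camera): "point" ([x, y, z] in m, in world coordinates, good to about 4 mm: the middle of the surface that is visible of it).
- spotter.cut_out(thing, camera): "pixels" (420x560 bool, what is visible of it).
- spotter.mark_of(thing, camera): "point" ([x, y, z] in m, in world coordinates, good to about 4 mm: a listed point, or the origin of a listed thing).
The state is a dict: "time_s": time; "q": joint angles; "qvel": joint speeds; "joint_efforts": joint torques, N m; "position": TCP position; "tool_rot": TCP orientation; "ft_force": force on the tool from outside, world axes, zero at the start; "wrist_torque": the same for the moment, N m; "grip_width": finger opening in m; "gripper_force": force on a finger pad.
Only numpy, scipy, OpenCV 4.12 (cv2) and the standard library are available. Lean on these libraries where they do the work, as an engineer would, in place of code of your own. Each camera call takes 0.05 s, during which the arm holds its last target. There are 200 camera calls.

## Task

Gather all the wooden blanks into the scoop tray, then carry the loaded tray to the hopper and tip the blanks in over its open front; any that miss must also end up in the hopper. Set the empty tray back down flat on its rubber mat, then pull the feed lever down through its full stroke and ease it slowly all the way back up, never letting it spring back. Leave the tin and the gouge where they are.

Things in the scene. Friction and masses are not known exactly. Their poses are not given: they have to be found in the camera images.
- blank0: wooden turning blank, 71 long, one of six identical ones (4 to 6 are present, any others are None): a 32 x 32 square waist 36 long between two round spigots 24 in diameter and 17.5 long; 45 g. Origin at its centre, long axis = y. Starts lying flat in some compartment of the bin, its centre 21 above the table
- blank1: wooden turning blank, 71 long, one of six identical ones (4 to 6 are present, any others are None): a 32 x 32 square waist 36 long between two round spigots 24 in diameter and 17.5 long; 45 g. Origin at its centre, long axis = y. Starts lying flat in some compartment of the bin, its centre 21 above the table
- blank2: wooden turning blank, 71 long, one of six identical ones (4 to 6 are present, any others are None): a 32 x 32 square waist 36 long between two round spigots 24 in diameter and 17.5 long; 45 g. Origin at its centre, long axis = y. Starts lying flat in some compartment of the bin, its centre 21 above the table
- blank3: wooden turning blank, 71 long, one of six identical ones (4 to 6 are present, any others are None): a 32 x 32 square waist 36 long between two round spigots 24 in diameter and 17.5 long; 45 g. Origin at its centre, long axis = y. Starts lying flat in some compartment of the bin, its centre 21 above the table
- blank4: wooden turning blank, 71 long, one of six identical ones (4 to 6 are present, any others are None): a 32 x 32 square waist 36 long between two round spigots 24 in diameter and 17.5 long; 45 g. Origin at its centre, long axis = y. Starts lying flat in some compartment of the bin, its centre 21 above the table
- blank5: wooden turning blank, 71 long, one of six identical ones (4 to 6 are present, any others are None): a 32 x 32 square waist 36 long between two round spigots 24 in diameter and 17.5 long; 45 g. Origin at its centre, long axis = y. Starts lying flat in some compartment of the bin, its centre 21 above the table
- bin: shallow fixed plywood bin, 212 (x) x 208 (y), 3 compartments along x by 2 along y, at most one blank in each; floor 5 thick, all walls and dividers 4 thick and only 18 high above the table. Compartment centres at x = -69, 0, 69 and y = -51, 51. Origin at the centre of its underside on the table
- tray: loose sheet aluminium scoop tray, 215 (x) x 168 (y), 0.3 kg: floor 3 thick, side walls 39 high, back wall 49 high at +x, front at -x fully open without a lip, so blanks slide out over it when the front is tipped down (30 to 60 degrees). Origin at the centre of its underside, z up; starts on the mat
- tray_grip (a point): centre of the tray's wooden grip bar, which sits on top of the back wall: 20 thick (tray x) x 110 long (tray y) x 28 high, from 47 to 75 above the tray's underside; this point is at (105.5, 0, 61) in the tray's frame. Pinch it from above across its 20 thickness, firmly (about 100 N) as the load hangs to one side
- mat: fixed flat black rubber mat, 230 (x) x 180 (y) x 3 thick, the tray's resting place. Origin at the centre of its underside on the table; the tray starts centred on it, with the same yaw
- hopper: fixed green machine with a steel funnel hopper on top: funnel mouth about 250 (x) x 230 (y) at its rim 160 above the table, narrowing to 170 x 155 at its flat floor 70 above the table. Origin at the centre of its underside on the table; its axes are the same as the world's but for a small yaw. A post 50 x 30 and 150 high on its -y side carries the feed lever
- lever (a joint): angle of the sprung feed lever, rad: 0 = fully up (its rest, the arm leaning towards the robot 65 degrees above level), 0.96 = fully pulled (stop, arm 10 degrees above level). The arm swings down towards the hopper's -x about an axis along the hopper's y. A spring (about 4 N at the grip at rest, 9 N at full stroke) drives it back fast if it is let go; at less than 1 rad/s it counts as eased
- lever_grip (a point): middle of the graspable part of the lever's round black cross handle (18 in diameter, 75 long, along the hopper's y), 140 from the axis; the handle reaches 30 to the -y side of this point and 45 to the +y side, where the 12 thick arm joins it (40 to the +y side). Moves with the lever
- lever_pivot (a point): fixed point on the lever's axis, 140 above the table; the axis runs along the hopper's y. In the hopper's x-z plane the grip lies 140 from it; across that plane the grip is 40 further to -y
- wax_tin: bystander: round steel tin, 70 in diameter, 50 high, origin at its underside
- gouge: bystander: turning gouge lying along its y, 275 long, wooden handle 28 thick to +y; origin on the table where blade and handle meet
There are look-alikes about, which are no part of the job. What is shaped like the blank4 but green or red is not meant.

How it is judged:
By the outcome, as a careful person would: the job done as asked, in the order asked, and still so for the second after the job is handed in, with the robot touching nothing.
Of blank0, blank1, blank2, blank3, blank4, blank5 only 4 to 6 are there at a start; the rules pass over those that are not, and their reading is None.
At some moment in a run one of blank0, blank1, blank2, blank3, blank4, blank5 may be knocked a few centimetres aside while the robot is not near it.
It also fails if it takes over 208 s, if anything falls off the work surface, if the arm or the gripper's body presses on something with over 40 N, if the wrist force passes 120 N, or if a joint passes its speed limit or range.

## Working session

There is one attempt and no reset: what is moved stays moved. The work goes in short steps, Python scripts to look and compute and a tool call to move; the robot and the scene stay as the last step left them, time stands still between calls to the robot, and variables do not carry over. Pictures are saved under pics/ and viewed, at most 14 in all, crops included, and the job is handed in when it is done.

Besides the shell and the picture viewer there is one more tool, called after ">>>" as name(argument=value, ...) on one line, values as JSON. move_arm: Moves the arm, as the interface text tells. Its arguments: {"type":"object","properties":{"series":{"type":"string"},"force":{"type":"number"}},"required":["series"]}

```bash
ls; mkdir -p pics
python3 - <<'E'
from rig import observe, optics, order, spotter
import cv2,numpy as np
s=observe();print({k:np.round(v,3).tolist() for k,v in s.items()})
for c in("top","side"):
    im=optics.get_image(c);cv2.imwrite(f"pics/{c}0.png",im["pixels"])
    np.savez(f"pics/{c}.npz",**{k:im[k] for k in("camera_matrix","rvec","tvec")})
for t in("blank0","bin","tray","tray_grip","mat","hopper","lever_grip","lever_pivot","wax_tin","gouge"):
    for r in spotter.mark_of(t,"top")[:8]: print(t,np.round(r["point"],3),round(r["score"],2))
E
```

```text
pics
{'time_s': 0.0, 'q': [64.385, 21.84, 74.386, 0.0, 83.858, -12.334], 'qvel': [0.06, -0.06, 0.013, -0.041, 0.036, 0.053], 'joint_efforts': [0.001, -44.847, -23.128, -0.0, 0.005, -0.0], 'position': [0.126, 0.535, 0.231], 'tool_rot': [[-0.973, 0.23, -0.001], [0.23, 0.973, -0.001], [0.0, -0.001, -1.0]], 'ft_force': [-0.425, 0.163, 0.645], 'wrist_torque': [-0.025, -0.038, 0.037], 'gripper_force': 0.0, 'grip_width': 0.085}
blank0 [ 0.545 -0.012  0.018] 0.75
blank0 [ 0.468 -0.011  0.021] 0.74
blank0 [0.453 0.083 0.022] 0.73
blank0 [ 0.825 -0.21   0.021] 0.66
blank0 [ 0.343 -0.004  0.012] 0.65
blank0 [ 0.381 -0.187  0.016] 0.61
blank0 [ 0.594 -0.014  0.019] 0.52
blank0 [0.525 0.086 0.022] 0.49
bin [0.533 0.034 0.003] 0.76
tray [0.512 0.304 0.007] 0.96
tray_grip [0.522 0.408 0.065] 0.95
tray_grip [ 0.57  -0.455  0.266] 0.47
tray_grip [0.509 0.308 0.004] 0.2
mat [ 0.63  -0.416  0.145] 0.44
mat [0.529 0.034 0.003] 0.35
hopper [ 0.581 -0.276 -0.003] 0.72
hopper [ 0.571 -0.454  0.267] 0.57
lever_grip [ 0.573 -0.452  0.267] 0.87
lever_pivot [ 0.63  -0.415  0.142] 0.93
wax_tin [ 0.736  0.245 -0.002] 0.73
gouge [ 0.774 -0.006 -0.   ] 0.78
```

View pics/top0.png

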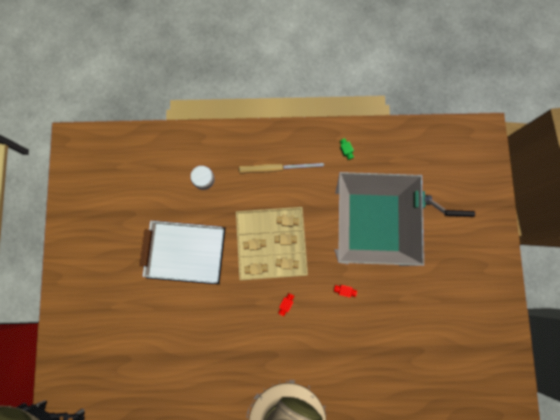

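View pics/side0.png

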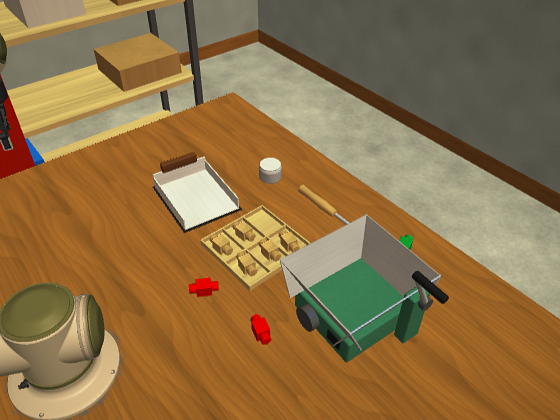

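Top view: there are five wooden blanks in the bin, at about (287,220), (254,244), (286,240), (256,268) and (287,264). The upper-left compartment is empty. Candidates by colour: the wood-coloured ones in the bin are meant. Red (286,304) and (345,291) and green (347,148) are look-alikes. The tray's front faces the hopper, and the lever handle is at (460,213). I'll measure the poses and confirm with an enlarged crop.

```bash
cat > h.py <<'E'
from rig import observe, optics, order, spotter
import cv2,numpy as np
def cam(n):
    im=optics.get_image(n); R=cv2.Rodrigues(np.array(im["rvec"],float))[0]
    return im["pixels"],np.array(im["camera_matrix"],float),R,np.array(im["tvec"],float).ravel()
def to_plane(px,K,R,t,z,fish=False):
    px=np.asarray(px,float).reshape(-1,2)
    n=(px-[K[0,2],K[1,2]])/[K[0,0],K[1,1]]
    if fish:
        th=np.linalg.norm(n,axis=1,keepdims=True)+1e-9
        d=np.c_[n/th*np.sin(th),np.cos(th)]
    else: d=np.c_[n,np.ones(len(n))]
    d=d@R; C=-R.T@t; s=(z-C[2])/d[:,2]
    return (C+d*s[:,None])[:,:2]
def rect(mask,c,z,fish=False):
    P=to_plane(np.argwhere(mask)[:,::-1],*c[1:],z,fish)
    (x,y),(w,h),a=cv2.minAreaRect((P*1000).astype(np.float32))
    if h>w: a+=90; w,h=h,w
    return np.round([x/1000,y/1000],4),np.round([w,h]),(a+90)%180-90   # long-axis angle from world x
def go(p,yaw_y=None,s=None):
    """world TCP target p, wanted world angle of tool y -> shift in tool axes (cm), turn (deg)"""
    s=s or observe(); R=np.array(s["tool_rot"]); d=R.T@(np.array(p)-s["position"])*100
    cur=np.degrees(np.arctan2(R[1,1],R[0,1])); t=0
    if yaw_y is not None: t=-((yaw_y-cur+90)%180-90)
    return np.round(d,2),round(t,1),round(cur,1)
E
python3 - <<'E'
from h import *
c=cam("top"); 
for t,z in(("blank0",.034),("tray",.04),("tray_grip",.078),("hopper",.16),("bin",.018),("lever_grip",.26)):
    for r in spotter.cut_out(t,"top")[:9]:
        m=r["pixels"]; 
        if m.sum()<5: continue
        print(t,round(r["score"],2),m.sum(),np.round(np.argwhere(m).mean(0)[::-1]),c[0][m].mean(0).astype(int),*rect(m,c,z))
for t in("tray_grip","lever_grip","lever_pivot","hopper"):
  for r in spotter.mark_of(t,"side")[:2]: print(t,np.round(r["point"],3),round(r["score"],2))
cv2.imwrite("pics/crop1.png",cv2.resize(c[0][130:320,130:480],None,fx=2.2,fy=2.2,interpolation=cv2.INTER_CUBIC))
E
```

```text
blank0 0.8 202 [287. 220.] [ 94 149 174] [ 0.5976 -0.0168] [68. 34.] 88.61237335205078
blank0 0.8 224 [345. 290.] [ 20  36 207] [ 0.381  -0.1852] [69. 34.] 77.34178161621094
blank0 0.73 230 [254. 244.] [ 95 151 176] [0.5291 0.0876] [70. 34.] 88.58612060546875
blank0 0.68 208 [287. 263.] [ 96 151 176] [ 0.4672 -0.0132] [67. 30.] 88.56336212158203
blank0 0.58 231 [286. 304.] [ 16  33 204] [ 0.3454 -0.0061] [70. 33.] -28.47417449951172
blank0 0.55 236 [285. 239.] [ 95 149 174] [ 0.5405 -0.0091] [67. 37.] 88.5779800415039
blank0 0.53 205 [256. 268.] [ 95 151 176] [0.4546 0.0826] [70. 30.] 88.55776977539062
tray 0.67 4297 [181. 251.] [198 200 195] [0.5128 0.3091] [241. 169.] 83.39585876464844
tray 0.18 371 [449. 209.] [48 58 71] [ 0.621  -0.5176] [159.  47.] 67.90508270263672
tray_grip 0.69 4210 [181. 251.] [199 201 195] [0.5098 0.301 ] [234. 163.] 83.56529235839844
hopper 0.97 8272 [383. 218.] [ 90 102  86] [ 0.5777 -0.3399] [393. 260.] 86.56092071533203
hopper 0.36 189 [284. 239.] [ 95 150 175] [ 0.5278 -0.0057] [58. 28.] 88.5791015625
bin 0.88 3465 [270. 242.] [112 168 187] [0.5334 0.0351] [212. 208.] 2.721484422683716
lever_grip 0.84 290 [448. 209.] [49 56 65] [ 0.5839 -0.4236] [125.  36.] 66.70399475097656
tray_grip [0.52  0.405 0.063] 0.65
lever_grip [ 0.568 -0.453  0.265] 0.63
lever_grip [ 0.508  0.302 -0.   ] 0.54
lever_pivot [ 0.635 -0.419  0.138] 0.71
hopper [ 0.581 -0.273  0.002] 0.67
hopper [0.53  0.032 0.001] 0.31
```

View pics/crop1.png

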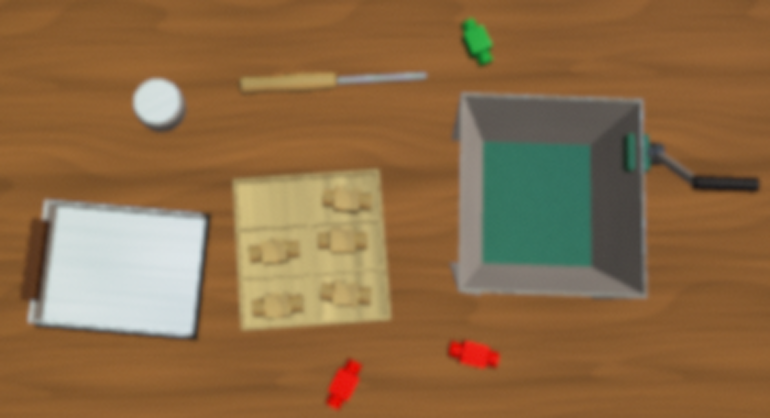

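The crop confirms five wooden blanks in the bin, at (346,200), (273,251), (343,240), (277,305) and (345,294). The reds and the green are outside it. Next I'll go above the bin for a close wrist view.

```bash
python3 -c "
from h import *
print(go([.50,.03,.25],0))"
```

```text
(array([-47.98, -40.59,  -1.87]), np.float64(76.7), np.float64(76.7))
```

>>> move_arm(series="-4.4 -3.7 0 8 1; -8.8 -7.4 0 16 1; -13.2 -11 0 24 1; -17.6 -15 -1 32 1; -22 -18.6 -1 41 1; -26.4 -22.3 -1 50 1; -30.8 -26 -1.5 59 1; -35.2 -29.8 -1.9 68 1")

```text
time_s: 2.15
position: [0.4014, 0.1627, 0.2507]
tool_rot: [[-0.146, 0.989, 0.001], [0.989, 0.146, 0.0], [0.0, 0.001, -1.0]]
ft_force: [0.5, 1.1, 0.3]
grip_width: 0.0853
gripper_force: 0.0
```

```bash
python3 -c "
from h import *
print(go([.50,.03,.25],0))"
```

```text
(array([-14.57,   7.81,   0.08]), np.float64(8.4), np.float64(8.4))
```

>>> move_arm(series="-5 2.6 0 3 1; -10 5.2 0 6 1; -14.6 7.8 0 8.5 1; -14.6 7.8 0 8.5 1")

```text
time_s: 2.65
position: [0.5013, 0.0293, 0.2497]
tool_rot: [[0.0, 1.0, -0.0], [1.0, -0.0, -0.0], [-0.0, -0.0, -1.0]]
ft_force: [-0.5, -0.2, -0.3]
grip_width: 0.0854
gripper_force: 0.0
```

```bash
cat >> h.py <<'E'
def blanks(n="wrist",z=.034,save=None):
    c=cam(n); out=[]
    if save: cv2.imwrite(save,c[0])
    for r in spotter.cut_out("blank0",n)[:10]:
        m=r["pixels"]
        if m.sum()<20: continue
        b=c[0][m].mean(0); wood= b[0]>60
        P=to_plane(np.argwhere(m)[:,::-1],*c[1:],z,n=="wrist"); q=P.mean(0)
        w,v=np.linalg.eigh(np.cov((P-q).T)); a=np.degrees(np.arctan2(v[1,1],v[0,1]))%180
        out.append((wood,q,a,*rect(m,c,z,n=="wrist"),r["score"],m.sum()))
    for o in out:
        if o[0]: print("blank",np.round(o[1],4),"ang %.1f"%o[2],o[3],o[4],"%.1f"%o[5],round(o[6],2),o[7])
    return out
E
python3 - <<'E'
from h import *
print(observe()["position"]);blanks(save="pics/w1.png");blanks("top")
E
```

```text
[0.50125136 0.02928187 0.24967731]
blank [ 0.539  -0.0059] ang 89.4 [ 0.5393 -0.0069] [72. 34.] -89.6 0.98 1473
blank [0.4536 0.0832] ang 94.8 [0.4532 0.0831] [70. 35.] -83.5 0.9 1614
blank [0.5268 0.0873] ang 95.5 [0.5269 0.0867] [70. 33.] -85.3 0.7 1606
blank [ 0.4664 -0.0075] ang 82.2 [ 0.4659 -0.0088] [75. 33.] 83.7 0.67 1456
blank [0.5325 0.0481] ang 40.0 [0.53   0.0383] [203. 200.] 2.8 0.66 21651
blank [ 0.595  -0.0128] ang 85.8 [ 0.5952 -0.0138] [73. 40.] 84.4 0.61 1472
blank [0.454  0.0856] ang 95.6 [0.4547 0.0857] [64. 30.] 88.6 0.65 203
blank [0.4664 0.0042] ang 72.1 [0.4662 0.005 ] [24. 21.] 88.6 0.64 60
```

View pics/w1.png

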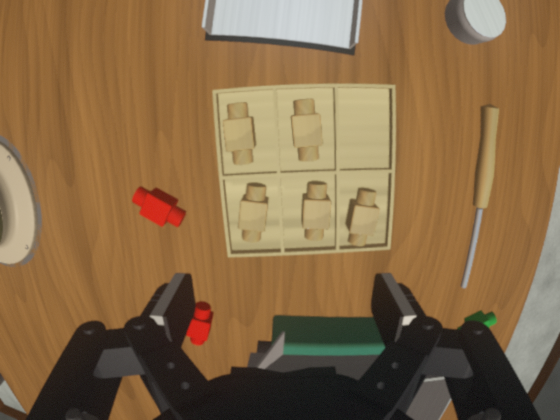

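The wrist view shows all five blanks clearly. Bottom row, pixels: (253,212), (316,210), (363,216). Upper row: (239,133), (307,130). Next is a small planner that prints move numbers.

```bash
cat >> h.py <<'E'
def plan(wps,p=None,yaw=None,step=.055,zturn=10.):
    """wps: (pos,yaw_y,opening_mm,hold rows[,step]) -> prints move_arm series; tool down, x = (sin yaw,-cos yaw), y=(cos,sin)"""
    s=observe()
    if p is None: p=np.array(s["position"])
    if yaw is None: yaw=np.degrees(np.arctan2(s["tool_rot"][1][1],s["tool_rot"][0][1]))
    rows=[]; a,ya=np.array(p,float),yaw
    for w in wps:
        b=np.array(w[0],float); yb=ya+((w[1]-ya+90)%180-90); st=w[4] if len(w)>4 else step
        n=max(1,int(np.ceil(max(np.linalg.norm(b-a)/st,abs(yb-ya)/zturn))))
        rows+=[(a+(b-a)*k/n,ya+(yb-ya)*k/n,w[2]) for k in range(1,n+1)]+[(b,yb,w[2])]*w[3]; a,ya=b,yb
    p=np.array(p,float)
    for i in range(0,len(rows),8):
        c,sn=np.cos(np.radians(yaw)),np.sin(np.radians(yaw)); T=np.array([[sn,-c,0],[c,sn,0],[0,0,-1]])
        out=[]
        for q,y,o in rows[i:i+8]:
            d=np.round(T@(q-p)*100,1)+0.; t=round(yaw-y); out.append("%g %g %g %g %.2f"%(*d,t,2*o/85-1))
        print("; ".join(out))
        p=p+T.T@(d/100); yaw=yaw-t
    print("end",p,yaw)
def slot(x,y,o=(.511,.303),a=84):
    c,s=np.cos(np.radians(a)),np.sin(np.radians(a)); return np.array([o[0]+x*c-y*s,o[1]+x*s+y*c])
def cycle(b,ang,sl,op=55,zs=.019,yt=84,hi=.12,**k):
    g=ang-90; s=slot(*sl)
    plan([([*b,.09],g,op,0),([*b,.016],g,op,1),([*b,.016],g,20,3),([*b,hi],g,20,0),([*s,hi],yt,20,0),([*s,zs],yt,20,1),([*s,zs],yt,46,2),([*s,hi],yt,46,0)],**k)
E
python3 -c "
from h import *
cycle((.454,.083),95,(.04,.04))"
```

```text
-1.3 -1.1 4 -1 0.29; -2.5 -2.2 8 -2 0.29; -3.8 -3.4 12 -4 0.29; -5.1 -4.5 16 -5 0.29; -5.1 -4.5 19.7 -5 0.29; -5.1 -4.5 23.4 -5 0.29; -5.1 -4.5 23.4 -5 0.29; -5.1 -4.5 23.4 -5 -0.53
0 0 0 0 -0.53; 0 0 0 0 -0.53; 0 0 0 0 -0.53; 0 0 -5.2 0 -0.53; 0 0 -10.4 0 -0.53; -3.2 0.6 -10.4 -10 -0.53; -6.5 1.1 -10.4 -19 -0.53; -9.7 1.7 -10.4 -29 -0.53
-2.6 2.1 0 -10 -0.53; -5.2 4.2 0 -20 -0.53; -7.7 6.3 0 -30 -0.53; -10.3 8.4 0 -40 -0.53; -12.9 10.4 0 -50 -0.53; -12.9 10.4 5.1 -50 -0.53; -12.9 10.4 10.1 -50 -0.53; -12.9 10.4 10.1 -50 -0.53
0 0 0 0 0.08; 0 0 0 0 0.08; 0 0 0 0 0.08; 0 0 -5 0 0.08; 0 0 -10.1 0 0.08
end [0.47512788 0.34680867 0.12048095] 84.28494032138411
```

```bash
sed -i 's/\[\[sn,-c,0\]/[[-sn,c,0]/; s/x = (sin yaw,-cos yaw)/x = (-sin yaw,cos yaw)/' h.py; python3 -c "
from h import *
cycle((.454,.083),95,(.04,.04))"
```

```text
1.3 -1.1 4 -1 0.29; 2.5 -2.2 8 -2 0.29; 3.8 -3.4 12 -4 0.29; 5.1 -4.5 16 -5 0.29; 5.1 -4.5 19.7 -5 0.29; 5.1 -4.5 23.4 -5 0.29; 5.1 -4.5 23.4 -5 0.29; 5.1 -4.5 23.4 -5 -0.53
0 0 0 0 -0.53; 0 0 0 0 -0.53; 0 0 0 0 -0.53; 0 0 -5.2 0 -0.53; 0 0 -10.4 0 -0.53; 3.2 0.6 -10.4 -10 -0.53; 6.5 1.1 -10.4 -19 -0.53; 9.7 1.7 -10.4 -29 -0.53
2.6 2.1 0 -10 -0.53; 5.2 4.2 0 -20 -0.53; 7.7 6.3 0 -30 -0.53; 10.3 8.4 0 -40 -0.53; 12.9 10.4 0 -50 -0.53; 12.9 10.4 5.1 -50 -0.53; 12.9 10.4 10.1 -50 -0.53; 12.9 10.4 10.1 -50 -0.53
0 0 0 0 0.08; 0 0 0 0 0.08; 0 0 0 0 0.08; 0 0 -5 0 0.08; 0 0 -10.1 0 0.08
end [0.47512788 0.34680867 0.12048095] 84.28494032138411
```

First grasp, in two parts to check it.

>>> move_arm(series="1.3 -1.1 4 -1 0.29; 2.5 -2.2 8 -2 0.29; 3.8 -3.4 12 -4 0.29; 5.1 -4.5 16 -5 0.29; 5.1 -4.5 19.7 -5 0.29; 5.1 -4.5 23.4 -5 0.29; 5.1 -4.5 23.4 -5 0.29; 5.1 -4.5 23.4 -5 -0.53", force=40)

```text
time_s: 3.85
position: [0.4542, 0.0835, 0.0167]
tool_rot: [[-0.092, 0.996, 0.0], [0.996, 0.092, 0.0], [-0.0, 0.0, -1.0]]
ft_force: [0.4, -0.9, 0.4]
grip_width: 0.038
gripper_force: 0.0
```

>>> move_arm(series="0 0 0 0 -0.53; 0 0 0 0 -0.53; 0 0 0 0 -0.53; 0 0 -5.2 0 -0.53; 0 0 -10.4 0 -0.53; 3.2 0.6 -10.4 -10 -0.53; 6.5 1.1 -10.4 -19 -0.53; 9.7 1.7 -10.4 -29 -0.53")

```text
time_s: 4.85
position: [0.4624, 0.1819, 0.1206]
tool_rot: [[-0.567, 0.824, 0.0], [0.824, 0.567, -0.0], [-0.0, 0.0, -1.0]]
ft_force: [0.1, -0.6, -0.2]
grip_width: 0.031
gripper_force: 40.1
```

>>> move_arm(series="2.6 2.1 0 -10 -0.53; 5.2 4.2 0 -20 -0.53; 7.7 6.3 0 -30 -0.53; 10.3 8.4 0 -40 -0.53; 12.9 10.4 0 -50 -0.53; 12.9 10.4 5.1 -50 -0.53; 12.9 10.4 10.1 -50 -0.53; 12.9 10.4 10.1 -50 -0.53")

```text
time_s: 5.85
position: [0.4751, 0.3458, 0.0171]
tool_rot: [[-0.995, 0.1, -0.003], [0.1, 0.995, -0.001], [0.003, -0.002, -1.0]]
ft_force: [0.5, 0.4, -0.8]
grip_width: 0.0309
gripper_force: 46.0
```

>>> move_arm(series="0 0 0 0 0.08; 0 0 0 0 0.08; 0 0 0 0 0.08; 0 0 -5 0 0.08; 0 0 -10.1 0 0.08; 0 0 -12 0 0.08")

```text
time_s: 6.6
position: [0.477, 0.3465, 0.143]
tool_rot: [[-0.995, 0.101, 0.005], [0.101, 0.995, 0.003], [-0.005, 0.003, -1.0]]
ft_force: [0.2, 0.1, -0.8]
grip_width: 0.0461
gripper_force: 0.0
```

Run:
```python
from h import *
blanks("top"); blanks(save="pics/w2.png")
cycle((.528,.087),95,(.04,-.04))
```

```text
blank [0.529 0.085] ang 96.2 [0.529 0.086] [67. 34.] 88.6 0.71 209
blank [ 0.5984 -0.0186] ang 83.5 [ 0.5976 -0.0183] [65. 34.] 88.6 0.59 203
blank [ 0.5412 -0.0078] ang 86.1 [ 0.542  -0.0091] [61. 28.] 88.6 0.56 168
blank [ 0.4689 -0.0147] ang 88.7 [ 0.4688 -0.0133] [67. 33.] 88.6 0.55 209
blank [0.5893 0.0017] ang 103.0 [5.891e-01 3.000e-04] [94. 50.] -70.2 0.97 1063
blank [0.4721 0.3465] ang 174.4 [0.4736 0.3467] [74. 34.] -6.6 0.93 3112
blank [0.5337 0.0154] ang 108.7 [0.5341 0.0086] [89. 40.] -71.0 0.69 873
blank [0.5209 0.1013] ang 103.0 [0.5217 0.0989] [85. 39.] -66.9 0.61 1398
-1 -3.2 0.6 10 0.29; -2 -6.3 1.2 20 0.29; -2.9 -9.5 1.8 30 0.29; -3.9 -12.6 2.4 40 0.29; -4.9 -15.8 3.1 50 0.29; -5.9 -18.9 3.7 59 0.29; -6.8 -22.1 4.3 69 0.29; -7.8 -25.2 4.9 79 0.29
0 0 3.7 0 0.29; 0 0 7.4 0 0.29; 0 0 7.4 0 0.29; 0 0 7.4 0 -0.53; 0 0 7.4 0 -0.53; 0 0 7.4 0 -0.53; 0 0 7.4 0 -0.53; 0 0 2.2 0 -0.53
0 0 -5.2 0 -0.53; 3.1 0.6 -5.2 -10 -0.53; 6.2 1.2 -5.2 -20 -0.53; 9.3 1.9 -5.2 -29 -0.53; 12.4 2.5 -5.2 -39 -0.53; 15.5 3.1 -5.2 -49 -0.53; 18.6 3.7 -5.2 -59 -0.53; 21.7 4.3 -5.2 -69 -0.53
0.5 3.1 0 -10 -0.53; 0.5 3.1 5 -10 -0.53; 0.5 3.1 10.1 -10 -0.53; 0.5 3.1 10.1 -10 -0.53; 0.5 3.1 10.1 -10 0.08; 0.5 3.1 10.1 -10 0.08; 0.5 3.1 10.1 -10 0.08; 0.5 3.1 5 -10 0.08
0 0 -5 0 0.08
end [0.55470227 0.33851874 0.11989129] 84.21660301268965
```

View pics/w2.png

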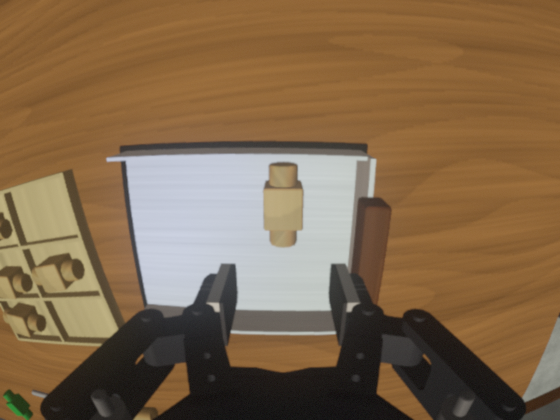

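The blank lies in the tray at (283,205), near the back and clear of the bar. From here I plan from the commanded pose rather than the measured one.

Run:
```python
from h import *
s=observe();print(np.round(s["position"],4))
cycle((.528,.087),95.5,(.04,-.04),p=[.4751,.3468,.1395],yaw=84.28)
```

```text
[0.4758 0.3459 0.1389]
-1 -3.2 0.6 10 0.29; -2 -6.3 1.2 20 0.29; -2.9 -9.5 1.9 30 0.29; -3.9 -12.7 2.5 39 0.29; -4.9 -15.8 3.1 49 0.29; -5.9 -19 3.7 59 0.29; -6.9 -22.2 4.3 69 0.29; -7.9 -25.3 5 79 0.29
0 -0.1 3.7 0 0.29; 0 -0.1 7.4 0 0.29; 0 -0.1 7.4 0 0.29; 0 -0.1 7.4 0 -0.53; 0 -0.1 7.4 0 -0.53; 0 -0.1 7.4 0 -0.53; 0 -0.1 7.4 0 -0.53; 0 -0.1 2.2 0 -0.53
0 0 -5.2 0 -0.53; 3.1 0.7 -5.2 -10 -0.53; 6.2 1.3 -5.2 -20 -0.53; 9.3 1.9 -5.2 -30 -0.53; 12.4 2.5 -5.2 -39 -0.53; 15.5 3.2 -5.2 -49 -0.53; 18.6 3.8 -5.2 -59 -0.53; 21.7 4.4 -5.2 -69 -0.53
0.5 3.1 0 -10 -0.53; 0.5 3.1 5 -10 -0.53; 0.5 3.1 10 -10 -0.53; 0.5 3.1 10 -10 -0.53; 0.5 3.1 10 -10 0.08; 0.5 3.1 10 -10 0.08; 0.5 3.1 10 -10 0.08; 0.5 3.1 5 -10 0.08
0 0 -5 0 0.08
end [0.55492547 0.33841746 0.1195    ] 84.28
```

>>> move_arm(series="-1 -3.2 0.6 10 0.29; -2 -6.3 1.2 20 0.29; -2.9 -9.5 1.9 30 0.29; -3.9 -12.7 2.5 39 0.29; -4.9 -15.8 3.1 49 0.29; -5.9 -19 3.7 59 0.29; -6.9 -22.2 4.3 69 0.29; -7.9 -25.3 5 79 0.29")

```text
time_s: 7.8
position: [0.5286, 0.0853, 0.0877]
tool_rot: [[-0.085, 0.996, -0.003], [0.996, 0.085, 0.0], [0.0, -0.003, -1.0]]
ft_force: [-0.1, 0.2, 0.2]
grip_width: 0.0552
gripper_force: 0.0
```

>>> move_arm(series="0 -0.1 3.7 0 0.29; 0 -0.1 7.4 0 0.29; 0 -0.1 7.4 0 0.29; 0 -0.1 7.4 0 -0.53; 0 -0.1 7.4 0 -0.53; 0 -0.1 7.4 0 -0.53; 0 -0.1 7.4 0 -0.53; 0 -0.1 2.2 0 -0.53")

```text
time_s: 8.8
position: [0.5264, 0.0863, 0.065]
tool_rot: [[-0.091, 0.996, -0.008], [0.996, 0.091, 0.0], [0.001, -0.008, -1.0]]
ft_force: [1.5, 1.3, -0.2]
grip_width: 0.0315
gripper_force: 39.9
```

>>> move_arm(series="0 0 -5.2 0 -0.53; 3.1 0.7 -5.2 -10 -0.53; 6.2 1.3 -5.2 -20 -0.53; 9.3 1.9 -5.2 -30 -0.53; 12.4 2.5 -5.2 -39 -0.53; 15.5 3.2 -5.2 -49 -0.53; 18.6 3.8 -5.2 -59 -0.53; 21.7 4.4 -5.2 -69 -0.53")

```text
time_s: 9.8
position: [0.5522, 0.3074, 0.119]
tool_rot: [[-0.964, 0.266, -0.0], [0.266, 0.964, -0.0], [0.0, -0.0, -1.0]]
ft_force: [-0.4, 0.1, -0.1]
grip_width: 0.0315
gripper_force: 39.9
```

>>> move_arm(series="0.5 3.1 0 -10 -0.53; 0.5 3.1 5 -10 -0.53; 0.5 3.1 10 -10 -0.53; 0.5 3.1 10 -10 -0.53; 0.5 3.1 10 -10 0.08; 0.5 3.1 10 -10 0.08; 0.5 3.1 10 -10 0.08; 0.5 3.1 5 -10 0.08")

```text
time_s: 10.8
position: [0.5543, 0.3368, 0.0671]
tool_rot: [[-0.995, 0.101, -0.007], [0.101, 0.995, -0.002], [0.006, -0.003, -1.0]]
ft_force: [0.2, -0.3, 0.2]
grip_width: 0.0462
gripper_force: 0.0
```

>>> move_arm(series="0 0 -5 0 0.08")

```text
time_s: 10.92
position: [0.5557, 0.3375, 0.1208]
tool_rot: [[-0.995, 0.101, -0.0], [0.101, 0.995, -0.0], [0.0, -0.0, -1.0]]
ft_force: [-0.2, 0.5, 0.9]
grip_width: 0.0459
gripper_force: 0.0
```

Run:
```python
from h import *
blanks("top")
cycle((.467,-.0105),82.5,(-.015,.04),p=[.5549,.3384,.1195],yaw=84.28)
```

```text
blank [ 0.5981 -0.0169] ang 82.6 [ 0.5976 -0.0168] [68. 34.] 88.6 0.7 211
blank [ 0.4684 -0.0096] ang 81.9 [ 0.4688 -0.0102] [67. 33.] 88.6 0.68 209
blank [0.5419 0.3271] ang 168.0 [0.5411 0.3271] [27. 18.] 0.9 0.66 53
blank [ 0.5416 -0.0095] ang 91.5 [ 0.542  -0.0091] [67. 34.] 88.6 0.65 217
0.6 -4 0.3 -10 0.29; 1.2 -7.9 0.7 -20 0.29; 1.8 -11.9 1 -29 0.29; 2.3 -15.8 1.3 -39 0.29; 2.9 -19.8 1.6 -49 0.29; 3.5 -23.7 2 -59 0.29; 4.1 -27.7 2.3 -69 0.29; 4.7 -31.6 2.6 -78 0.29
4 -0.3 0.4 -10 0.29; 4 -0.3 4 -10 0.29; 4 -0.3 7.8 -10 0.29; 4 -0.3 7.8 -10 0.29; 4 -0.3 7.8 -10 -0.53; 4 -0.3 7.8 -10 -0.53; 4 -0.3 7.8 -10 -0.53; 4 -0.3 7.8 -10 -0.53
0 0 -5.3 0 -0.53; 0 0 -10.4 0 -0.53; -3.3 0.5 -10.4 10 -0.53; -6.7 0.9 -10.4 19 -0.53; -10 1.3 -10.4 29 -0.53; -13.3 1.7 -10.4 39 -0.53; -16.7 2.1 -10.4 49 -0.53; -20 2.6 -10.4 59 -0.53
-1.4 3.1 0 10 -0.53; -2.7 6.1 0 19 -0.53; -4.1 9.2 0 29 -0.53; -4.1 9.2 5 29 -0.53; -4.1 9.2 10 29 -0.53; -4.1 9.2 10 29 -0.53; -4.1 9.2 10 29 0.08; -4.1 9.2 10 29 0.08
0 0 0.1 0 0.08; 0 0 -5 0 0.08; 0 0 -10 0 0.08
end [0.46972561 0.29203635 0.1195    ] 84.28
```

The half-turn wrap would push joint 6 out of range, so I'll switch to absolute yaw.

```bash
sed -i 's/yb=ya+((w\[1\]-ya+90)%180-90)/yb=w[1]/' h.py
python3 - <<'E'
from h import *
cycle((.467,-.0105),82.5,(-.015,.04),p=[.5549,.3384,.1195],yaw=84.28)
E
```

```text
0.5 -3.6 0.3 9 0.29; 1.1 -7.1 0.6 18 0.29; 1.6 -10.7 0.9 28 0.29; 2.1 -14.2 1.2 37 0.29; 2.6 -17.8 1.5 46 0.29; 3.2 -21.4 1.8 55 0.29; 3.7 -24.9 2.1 64 0.29; 4.2 -28.5 2.4 73 0.29
-3.2 -1.6 0.3 10 0.29; -6.5 -3.1 0.6 19 0.29; -6.5 -3.1 4.2 19 0.29; -6.5 -3.1 8 19 0.29; -6.5 -3.1 8 19 0.29; -6.5 -3.1 8 19 -0.53; -6.5 -3.1 8 19 -0.53; -6.5 -3.1 8 19 -0.53
0 0 -0.1 0 -0.53; 0 0 -5.3 0 -0.53; 0 0 -10.4 0 -0.53; 3 -0.4 -10.4 -9 -0.53; 6 -0.8 -10.4 -19 -0.53; 9 -1.1 -10.4 -28 -0.53; 12 -1.5 -10.4 -37 -0.53; 15 -1.9 -10.4 -46 -0.53
2.4 1.9 0 -9 -0.53; 4.8 3.8 0 -18 -0.53; 7.1 5.7 0 -27 -0.53; 9.5 7.6 0 -37 -0.53; 11.8 9.5 0 -46 -0.53; 11.8 9.5 5 -46 -0.53; 11.8 9.5 10 -46 -0.53; 11.8 9.5 10 -46 -0.53
0 0 0.1 0 0.08; 0 0 0.1 0 0.08; 0 0 0.1 0 0.08; 0 0 -5 0 0.08; 0 0 -10 0 0.08
end [0.46981181 0.29187184 0.1195    ] 84.28
```

```bash
sed -i 's/yt,46,/yt,42,/g' h.py
python3 - <<'E'
from h import *
cycle((.467,-.0105),82.5,(-.020,.04),p=[.5549,.3384,.1195],yaw=84.28)
E
```

```text
0.5 -3.6 0.3 9 0.29; 1.1 -7.1 0.6 18 0.29; 1.6 -10.7 0.9 28 0.29; 2.1 -14.2 1.2 37 0.29; 2.6 -17.8 1.5 46 0.29; 3.2 -21.4 1.8 55 0.29; 3.7 -24.9 2.1 64 0.29; 4.2 -28.5 2.4 73 0.29
-3.2 -1.6 0.3 10 0.29; -6.5 -3.1 0.6 19 0.29; -6.5 -3.1 4.2 19 0.29; -6.5 -3.1 8 19 0.29; -6.5 -3.1 8 19 0.29; -6.5 -3.1 8 19 -0.53; -6.5 -3.1 8 19 -0.53; -6.5 -3.1 8 19 -0.53
0 0 -0.1 0 -0.53; 0 0 -5.3 0 -0.53; 0 0 -10.4 0 -0.53; 3 -0.4 -10.4 -9 -0.53; 5.9 -0.8 -10.4 -19 -0.53; 8.9 -1.1 -10.4 -28 -0.53; 11.8 -1.5 -10.4 -37 -0.53; 14.8 -1.9 -10.4 -46 -0.53
2.3 1.9 0 -9 -0.53; 4.6 3.7 0 -18 -0.53; 7 5.6 0 -27 -0.53; 9.3 7.4 0 -37 -0.53; 11.6 9.3 0 -46 -0.53; 11.6 9.3 5 -46 -0.53; 11.6 9.3 10 -46 -0.53; 11.6 9.3 10 -46 -0.53
0 0 0.1 0 -0.01; 0 0 0.1 0 -0.01; 0 0 0.1 0 -0.01; 0 0 -5 0 -0.01; 0 0 -10 0 -0.01
end [0.46921217 0.28708098 0.1195    ] 84.28
```

>>> move_arm(series="0.5 -3.6 0.3 9 0.29; 1.1 -7.1 0.6 18 0.29; 1.6 -10.7 0.9 28 0.29; 2.1 -14.2 1.2 37 0.29; 2.6 -17.8 1.5 46 0.29; 3.2 -21.4 1.8 55 0.29; 3.7 -24.9 2.1 64 0.29; 4.2 -28.5 2.4 73 0.29")

```text
time_s: 12.02
position: [0.485, 0.0572, 0.0953]
tool_rot: [[-0.19, 0.982, 0.001], [0.982, 0.19, -0.0], [-0.0, 0.0, -1.0]]
ft_force: [1.1, -0.5, -0.1]
grip_width: 0.0552
gripper_force: 0.0
```

>>> move_arm(series="-3.2 -1.6 0.3 10 0.29; -6.5 -3.1 0.6 19 0.29; -6.5 -3.1 4.2 19 0.29; -6.5 -3.1 8 19 0.29; -6.5 -3.1 8 19 0.29; -6.5 -3.1 8 19 -0.53; -6.5 -3.1 8 19 -0.53; -6.5 -3.1 8 19 -0.53")

```text
time_s: 13.02
position: [0.4685, -0.0118, 0.016]
tool_rot: [[0.135, 0.991, 0.003], [0.991, -0.135, -0.001], [-0.0, 0.003, -1.0]]
ft_force: [1.7, -1.0, 4.8]
grip_width: 0.0313
gripper_force: 40.4
```

>>> move_arm(series="0 0 -0.1 0 -0.53; 0 0 -5.3 0 -0.53; 0 0 -10.4 0 -0.53; 3 -0.4 -10.4 -9 -0.53; 5.9 -0.8 -10.4 -19 -0.53; 8.9 -1.1 -10.4 -28 -0.53; 11.8 -1.5 -10.4 -37 -0.53; 14.8 -1.9 -10.4 -46 -0.53")

```text
time_s: 14.02
position: [0.4682, 0.1386, 0.119]
tool_rot: [[-0.623, 0.782, -0.001], [0.782, 0.623, -0.0], [0.001, -0.001, -1.0]]
ft_force: [-0.1, 0.0, -0.2]
grip_width: 0.0312
gripper_force: 40.1
```

>>> move_arm(series="2.3 1.9 0 -9 -0.53; 4.6 3.7 0 -18 -0.53; 7 5.6 0 -27 -0.53; 9.3 7.4 0 -37 -0.53; 11.6 9.3 0 -46 -0.53; 11.6 9.3 5 -46 -0.53; 11.6 9.3 10 -46 -0.53; 11.6 9.3 10 -46 -0.53")

```text
time_s: 15.02
position: [0.4687, 0.286, 0.0168]
tool_rot: [[-0.995, 0.101, -0.005], [0.101, 0.995, -0.002], [0.005, -0.002, -1.0]]
ft_force: [-0.4, -0.3, -0.2]
grip_width: 0.0315
gripper_force: 45.0
```

>>> move_arm(series="0 0 0.1 0 -0.01; 0 0 0.1 0 -0.01; 0 0 0.1 0 -0.01; 0 0 -5 0 -0.01; 0 0 -10 0 -0.01")

```text
time_s: 15.65
position: [0.4699, 0.2862, 0.1209]
tool_rot: [[-0.995, 0.101, -0.0], [0.101, 0.995, -0.0], [0.0, -0.0, -1.0]]
ft_force: [0.5, -0.1, -0.1]
grip_width: 0.0423
gripper_force: 0.0
```

Run:
```python
from h import *
blanks("top");blanks(save="pics/w3.png")
cycle((.540,-.008),90,(-.020,-.04),op=46,p=[.4692,.2871,.1195],yaw=84.28)
```

```text
blank [ 0.5984 -0.0164] ang 83.5 [ 0.5976 -0.0168] [68. 34.] 88.6 0.76 210
blank [0.4823 0.2771] ang 2.5 [0.4747 0.2777] [61. 18.] 0.5 0.39 53
blank [0.5801 0.3277] ang 44.4 [0.5804 0.3261] [29. 15.] 50.6 0.39 39
blank [0.5329 0.007 ] ang 101.8 [0.5343 0.0049] [91. 43.] -73.3 0.87 1356
blank [0.525  0.3424] ang 28.1 [0.5297 0.3466] [52. 18.] 31.9 0.81 611
blank [ 5.875e-01 -4.000e-04] ang 104.2 [ 0.5879 -0.0019] [88. 51.] -68.8 0.72 1274
blank [0.4716 0.3446] ang 177.6 [0.4731 0.3453] [73. 37.] -2.8 0.67 3292
-1.1 -3.2 0.3 9 0.08; -2.2 -6.4 0.7 19 0.08; -3.3 -9.6 1 28 0.08; -4.4 -12.7 1.3 37 0.08; -5.5 -15.9 1.6 47 0.08; -6.7 -19.1 2 56 0.08; -7.8 -22.3 2.3 66 0.08; -8.9 -25.5 2.6 75 0.08
-3.3 0.2 0.4 9 0.08; -3.3 0.2 4 9 0.08; -3.3 0.2 7.8 9 0.08; -3.3 0.2 7.8 9 0.08; -3.3 0.2 7.8 9 -0.53; -3.3 0.2 7.8 9 -0.53; -3.3 0.2 7.8 9 -0.53; -3.3 0.2 7.8 9 -0.53
0 0 -5.3 0 -0.53; 0 0 -10.4 0 -0.53; 3.2 0.1 -10.4 -9 -0.53; 6.3 0.3 -10.4 -18 -0.53; 9.5 0.4 -10.4 -28 -0.53; 12.7 0.5 -10.4 -37 -0.53; 15.9 0.6 -10.4 -46 -0.53; 19.1 0.7 -10.4 -56 -0.53
1.7 2.7 0 -9 -0.53; 3.4 5.4 0 -18 -0.53; 5.1 8.1 0 -28 -0.53; 5.1 8.1 5 -28 -0.53; 5.1 8.1 10 -28 -0.53; 5.1 8.1 10 -28 -0.53; 5.1 8.1 10 -28 -0.01; 5.1 8.1 10 -28 -0.01
0 0 0.1 0 -0.01; 0 0 -5 0 -0.01; 0 0 -10 0 -0.01
end [0.54824979 0.27897013 0.1195    ] 84.28
```

View pics/w3.png

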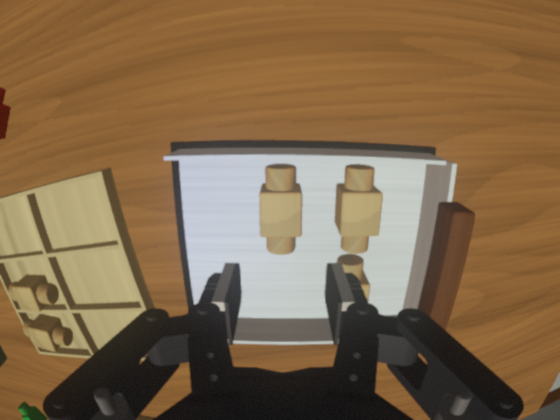

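Three blanks sit neatly in the tray: (280,210), (358,210) and one at (352,280) partly behind the finger. Two remain in the bin.

Run:
```python
from h import *
cycle((.5395,-.008),90,(-.020,-.04),op=43,p=[.4692,.2871,.1195],yaw=84.28)
```

```text
-1.1 -3.2 0.3 9 0.01; -2.2 -6.4 0.7 19 0.01; -3.3 -9.6 1 28 0.01; -4.4 -12.7 1.3 37 0.01; -5.5 -15.9 1.6 47 0.01; -6.6 -19.1 2 56 0.01; -7.7 -22.3 2.3 66 0.01; -8.8 -25.5 2.6 75 0.01
-3.3 0.3 0.4 9 0.01; -3.3 0.3 4 9 0.01; -3.3 0.3 7.8 9 0.01; -3.3 0.3 7.8 9 0.01; -3.3 0.3 7.8 9 -0.53; -3.3 0.3 7.8 9 -0.53; -3.3 0.3 7.8 9 -0.53; -3.3 0.3 7.8 9 -0.53
-0.1 0 -5.3 0 -0.53; -0.1 0 -10.4 0 -0.53; 3.1 0.1 -10.4 -9 -0.53; 6.3 0.2 -10.4 -18 -0.53; 9.5 0.3 -10.4 -28 -0.53; 12.7 0.5 -10.4 -37 -0.53; 15.9 0.6 -10.4 -46 -0.53; 19.1 0.7 -10.4 -56 -0.53
1.7 2.7 0 -9 -0.53; 3.4 5.4 0 -18 -0.53; 5 8.1 0 -28 -0.53; 5 8.1 5 -28 -0.53; 5 8.1 10 -28 -0.53; 5 8.1 10 -28 -0.53; 5 8.1 10 -28 -0.01; 5 8.1 10 -28 -0.01
0 0 0.1 0 -0.01; 0 0 -5 0 -0.01; 0 0 -10 0 -0.01
end [0.54907344 0.27867592 0.1195    ] 84.28
```

>>> move_arm(series="-1.1 -3.2 0.3 9 0.01; -2.2 -6.4 0.7 19 0.01; -3.3 -9.6 1 28 0.01; -4.4 -12.7 1.3 37 0.01; -5.5 -15.9 1.6 47 0.01; -6.6 -19.1 2 56 0.01; -7.7 -22.3 2.3 66 0.01; -8.8 -25.5 2.6 75 0.01")

```text
time_s: 16.85
position: [0.5314, 0.0227, 0.0917]
tool_rot: [[-0.155, 0.988, -0.003], [0.988, 0.155, 0.001], [0.001, -0.003, -1.0]]
ft_force: [1.0, -0.1, 0.0]
grip_width: 0.0432
gripper_force: 0.0
```

>>> move_arm(series="-3.3 0.3 0.4 9 0.01; -3.3 0.3 4 9 0.01; -3.3 0.3 7.8 9 0.01; -3.3 0.3 7.8 9 0.01; -3.3 0.3 7.8 9 -0.53; -3.3 0.3 7.8 9 -0.53; -3.3 0.3 7.8 9 -0.53; -3.3 0.3 7.8 9 -0.53")

```text
time_s: 17.85
position: [0.543, -0.009, 0.0167]
tool_rot: [[-0.004, 1.0, 0.008], [1.0, 0.004, -0.002], [-0.002, 0.008, -1.0]]
ft_force: [6.2, 0.2, 16.2]
grip_width: 0.031
gripper_force: 39.2
```

>>> move_arm(series="-0.1 0 -5.3 0 -0.53; -0.1 0 -10.4 0 -0.53; 3.1 0.1 -10.4 -9 -0.53; 6.3 0.2 -10.4 -18 -0.53; 9.5 0.3 -10.4 -28 -0.53; 12.7 0.5 -10.4 -37 -0.53; 15.9 0.6 -10.4 -46 -0.53; 19.1 0.7 -10.4 -56 -0.53")

```text
time_s: 18.85
position: [0.5457, 0.1836, 0.1176]
tool_rot: [[-0.834, 0.551, -0.003], [0.551, 0.834, -0.0], [0.003, -0.002, -1.0]]
ft_force: [0.4, -0.4, -0.5]
grip_width: 0.0309
gripper_force: 41.1
```

>>> move_arm(series="1.7 2.7 0 -9 -0.53; 3.4 5.4 0 -18 -0.53; 5 8.1 0 -28 -0.53; 5 8.1 5 -28 -0.53; 5 8.1 10 -28 -0.53; 5 8.1 10 -28 -0.53; 5 8.1 10 -28 -0.01; 5 8.1 10 -28 -0.01")

```text
time_s: 19.85
position: [0.5499, 0.2777, 0.0193]
tool_rot: [[-0.995, 0.101, -0.0], [0.101, 0.995, -0.0], [0.0, -0.0, -1.0]]
ft_force: [-0.2, 0.6, -0.1]
grip_width: 0.0423
gripper_force: 0.0
```

>>> move_arm(series="0 0 0.1 0 -0.01; 0 0 -5 0 -0.01; 0 0 -10 0 -0.01")

```text
time_s: 20.23
position: [0.5498, 0.2777, 0.1206]
tool_rot: [[-0.995, 0.101, -0.001], [0.101, 0.995, -0.0], [0.001, -0.0, -1.0]]
ft_force: [1.3, -0.3, -0.5]
grip_width: 0.0425
gripper_force: 0.0
```

Run:
```python
from h import *
blanks("top");blanks()
cycle((.5965,-.0145),84,(-.077,0),op=55,p=[.5491,.2787,.1195],yaw=84.28)
```

```text
blank [ 0.5989 -0.0185] ang 82.6 [ 0.5991 -0.0183] [65. 31.] 88.6 0.51 177
blank [0.5504 0.3352] ang 178.5 [0.5524 0.3354] [73. 37.] -4.4 0.97 3392
blank [0.4759 0.3443] ang 174.0 [0.4758 0.3447] [69. 37.] -6.5 0.83 3660
blank [0.4696 0.2855] ang 174.5 [0.4695 0.2855] [69. 33.] -5.8 0.77 3757
blank [0.545  0.2772] ang 175.5 [0.5467 0.2766] [72. 33.] -1.8 0.61 3287
-0.8 -2.9 0.3 9 0.29; -1.5 -5.7 0.6 18 0.29; -2.3 -8.6 0.9 27 0.29; -3.1 -11.5 1.2 36 0.29; -3.8 -14.4 1.5 45 0.29; -4.6 -17.2 1.8 54 0.29; -5.3 -20.1 2.1 63 0.29; -6.1 -23 2.4 72 0.29
-2.9 -0.1 0.3 9 0.29; -5.9 -0.3 0.6 18 0.29; -5.9 -0.3 4.2 18 0.29; -5.9 -0.3 8 18 0.29; -5.9 -0.3 8 18 0.29; -5.9 -0.3 8 18 -0.53; -5.9 -0.3 8 18 -0.53; -5.9 -0.3 8 18 -0.53
0 0 -0.1 0 -0.53; 0 0 -5.3 0 -0.53; 0 0 -10.4 0 -0.53; 2.6 -1.3 -10.4 -10 -0.53; 5.1 -2.6 -10.4 -20 -0.53; 7.7 -3.9 -10.4 -30 -0.53; 10.2 -5.2 -10.4 -40 -0.53; 12.8 -6.5 -10.4 -50 -0.53
2.6 1.1 0 -10 -0.53; 5.3 2.2 0 -20 -0.53; 7.9 3.4 0 -30 -0.53; 10.6 4.5 0 -40 -0.53; 10.6 4.5 5 -40 -0.53; 10.6 4.5 10 -40 -0.53; 10.6 4.5 10 -40 -0.53; 10.6 4.5 10 -40 -0.01
0 0 0.1 0 -0.01; 0 0 0.1 0 -0.01; 0 0 -5 0 -0.01; 0 0 -10 0 -0.01
end [0.50278279 0.22662511 0.1195    ] 84.28
```

>>> move_arm(series="-0.8 -2.9 0.3 9 0.29; -1.5 -5.7 0.6 18 0.29; -2.3 -8.6 0.9 27 0.29; -3.1 -11.5 1.2 36 0.29; -3.8 -14.4 1.5 45 0.29; -4.6 -17.2 1.8 54 0.29; -5.3 -20.1 2.1 63 0.29; -6.1 -23 2.4 72 0.29")

```text
time_s: 21.42
position: [0.5868, 0.0419, 0.0937]
tool_rot: [[-0.207, 0.978, -0.003], [0.978, 0.207, 0.0], [0.001, -0.003, -1.0]]
ft_force: [-0.2, 0.1, 0.9]
grip_width: 0.0548
gripper_force: 0.0
```

>>> move_arm(series="-2.9 0 0.3 9 0.29; -5.9 -0.1 0.6 18 0.29; -5.9 -0.1 4.2 18 0.29; -5.9 -0.1 8 18 0.29; -5.9 -0.1 8 18 0.29; -5.9 -0.1 8 18 -0.53; -5.9 -0.1 8 18 -0.53; -5.9 -0.1 8 18 -0.53")

```text
time_s: 22.42
position: [0.596, -0.0146, 0.0163]
tool_rot: [[0.1, 0.995, -0.007], [0.995, -0.1, 0.001], [-0.0, -0.007, -1.0]]
ft_force: [-16.7, 0.4, 29.5]
grip_width: 0.0314
gripper_force: 38.9
```

>>> move_arm(series="0 0 -0.1 0 -0.53; 0 0 -5.3 0 -0.53; 0 0 -10.4 0 -0.53; 2.6 -1.3 -10.4 -10 -0.53; 5.1 -2.6 -10.4 -20 -0.53; 7.7 -3.9 -10.4 -30 -0.53; 10.2 -5.2 -10.4 -40 -0.53; 12.8 -6.5 -10.4 -50 -0.53")

```text
time_s: 23.42
position: [0.5461, 0.1196, 0.1178]
tool_rot: [[-0.701, 0.713, -0.003], [0.713, 0.701, -0.0], [0.002, -0.002, -1.0]]
ft_force: [-0.5, 0.0, -1.5]
grip_width: 0.0308
gripper_force: 40.7
```

>>> move_arm(series="2.6 1.1 0 -10 -0.53; 5.3 2.2 0 -20 -0.53; 7.9 3.4 0 -30 -0.53; 10.6 4.5 0 -40 -0.53; 10.6 4.5 5 -40 -0.53; 10.6 4.5 10 -40 -0.53; 10.6 4.5 10 -40 -0.53; 10.6 4.5 10 -40 -0.01")

```text
time_s: 24.42
position: [0.505, 0.226, 0.0185]
tool_rot: [[-0.995, 0.101, -0.002], [0.101, 0.995, -0.0], [0.002, -0.001, -1.0]]
ft_force: [0.4, -0.5, 0.2]
grip_width: 0.0421
gripper_force: 0.0
```

>>> move_arm(series="0 0 0.1 0 -0.01; 0 0 0.1 0 -0.01; 0 0 -5 0 -0.01; 0 0 -10 0 0.5; 0 0 -13 0 0.5; 0 0 -13 0 0.5")

```text
time_s: 25.18
position: [0.5064, 0.2264, 0.1518]
tool_rot: [[-0.995, 0.101, 0.005], [0.101, 0.995, 0.001], [-0.005, 0.002, -1.0]]
ft_force: [0.3, -0.3, -0.3]
grip_width: 0.064
gripper_force: 0.0
```

Run:
```python
from h import *
blanks("top");blanks(save="pics/w4.png")
s=observe();print(s["position"])
for cn in("wrist","top","side"):
  for t in("tray_grip","tray"):
    for r in spotter.mark_of(t,cn)[:1]: print(cn,t,np.round(r["point"],4),r["score"])
```

```text
blank [0.4633 0.339 ] ang 160.1 [0.4625 0.3379] [33. 24.] 1.1 0.5 76
blank [0.468  0.2836] ang 175.3 [0.4688 0.284 ] [69. 37.] -4.9 0.93 2988
blank [0.5489 0.3333] ang 1.5 [0.5508 0.3338] [74. 43.] -5.4 0.91 2417
blank [0.5419 0.2753] ang 175.8 [0.5444 0.2762] [75. 35.] -2.9 0.85 2438
blank [0.5034 0.2255] ang 174.1 [0.5049 0.2253] [72. 32.] -6.7 0.62 2784
blank [0.4739 0.3424] ang 177.0 [0.4749 0.343 ] [70. 44.] -5.6 0.58 2895
[0.50499415 0.22604659 0.14810066]
wrist tray_grip [0.5205 0.4077 0.0618] 0.86
wrist tray [0.5067 0.3026 0.0037] 0.94
top tray_grip [0.5223 0.4078 0.0616] 0.92
top tray [0.5104 0.3075 0.0071] 0.87
side tray_grip [0.5199 0.405  0.063 ] 0.65
side tray [0.5087 0.3019 0.0023] 0.89
```

View pics/w4.png

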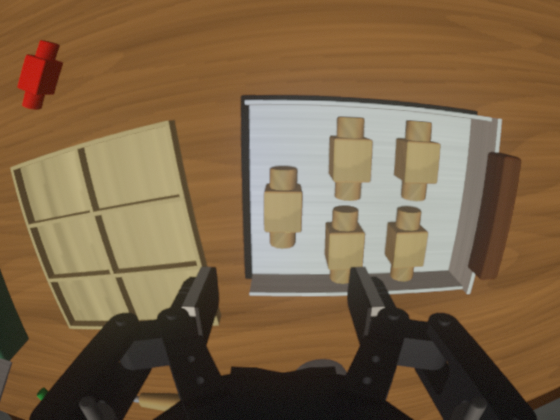

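All five blanks lie in the tray, at (350,155), (417,160), (283,207), (345,245) and (406,243), and the bin is empty. Next: the tray yaw from the edges, and the approach to the grip.

Run:
```python
from h import *
c=cam("wrist")
for n,px,z in(("rim",[(247,102),(497,120)],.045),("floorfront",[(249,103),(250,277)],.045),("lowrim",[(250,293),(468,291)],.045),("bar",[(502,156),(483,274)],.078)):
    P=to_plane(px,*c[1:],z,True); d=P[1]-P[0]; print(n,np.round(P,4).tolist(),np.degrees(np.arctan2(d[1],d[0])),np.linalg.norm(d))
g=[.521,.407]
plan([([*g,.16],84,60,1),([*g,.047],84,60,1,.04),([*g,.047],84,12,4)],p=[.5047,.2264,.1495],yaw=84.28)
```

```text
rim [[0.4164, 0.2078], [0.4396, 0.4197]] 83.75927471668263 0.21316793427188396
floorfront [[0.4174, 0.2092], [0.5613, 0.1915]] -7.031141353066794 0.14501497195947574
lowrim [[0.5777, 0.1891], [0.607, 0.4035]] 82.21391894650866 0.21639448631852246
bar [[0.4656, 0.4006], [0.5678, 0.3941]] -3.625943779148911 0.102388624403765
0 4.5 -0.3 0 0.41; 0.1 9.1 -0.5 0 0.41; 0.1 13.6 -0.8 0 0.41; 0.2 18.1 -1.1 0 0.41; 0.2 18.1 -1.1 0 0.41; 0.2 18.1 2.7 0 0.41; 0.2 18.1 6.5 0 0.41; 0.2 18.1 10.2 0 0.41
0 0 0.1 0 0.41; 0 0 0.1 0 -0.72; 0 0 0.1 0 -0.72; 0 0 0.1 0 -0.72; 0 0 0.1 0 -0.72; 0 0 0.1 0 -0.72
end [0.5207497  0.40669811 0.0465    ] 84.28
```

>>> move_arm(series="0 4.5 -0.3 0 0.41; 0.1 9.1 -0.5 0 0.41; 0.1 13.6 -0.8 1 0.41; 0.2 18.1 -1.1 1 0.41; 0.2 18.1 -1.1 1 0.41; 0.2 18.1 2.7 1 0.41; 0.2 18.1 6.5 1 0.41; 0.2 18.1 10.2 1 0.41")

```text
time_s: 26.72
position: [0.5218, 0.4055, 0.0461]
tool_rot: [[-0.993, 0.119, -0.0], [0.119, 0.993, -0.0], [0.0, -0.0, -1.0]]
ft_force: [0.7, -0.1, -0.6]
grip_width: 0.0599
gripper_force: 0.0
```

>>> move_arm(series="0 0 0.1 0 0.41; 0 0 0.1 0 -0.72; 0 0 0.1 0 -0.72; 0 0 0.1 0 -0.72; 0 0 0.1 0 -0.72; 0 0 0.1 0 -0.72; 0 0 0.1 0 -0.72", force=100)

```text
time_s: 27.6
position: [0.5228, 0.4072, 0.0486]
tool_rot: [[-0.993, 0.118, 0.004], [0.118, 0.993, 0.002], [-0.003, 0.003, -1.0]]
ft_force: [-0.3, 0.7, 6.1]
grip_width: 0.0186
gripper_force: 98.8
```

>>> move_arm(series="0 0 -0.3 0 -0.72; 0 0 -0.8 0 -0.72; 0 0 -1.3 0 -0.72; 0 0 -1.9 0 -0.72; 0 0 -1.9 0 -0.72")

```text
time_s: 28.22
position: [0.5221, 0.4066, 0.0659]
tool_rot: [[-0.993, 0.118, 0.001], [0.118, 0.993, 0.001], [-0.001, 0.001, -1.0]]
ft_force: [-1.7, -0.3, -4.6]
grip_width: 0.0188
gripper_force: 97.8
```

Run:
```python
from h import *
s=observe();print({k:np.round(v,4).tolist() for k,v in s.items() if k in("position","tool_rot","ft_force","wrist_torque","grip_width","gripper_force")})
cv2.imwrite("pics/s5.png",optics.get_image("side")["pixels"])
c=cam("top")
for r in spotter.mark_of("hopper","top")[:1]+spotter.mark_of("hopper","side")[:1]: print(r["point"])
```

```text
{'position': [0.5221, 0.4066, 0.0659], 'tool_rot': [[-0.993, 0.1181, 0.0009], [0.1181, 0.993, 0.0005], [-0.0009, 0.0006, -1.0]], 'ft_force': [-1.7068, -0.2701, -4.5937], 'wrist_torque': [0.4334, -0.0576, 0.0717], 'gripper_force': 97.8246, 'grip_width': 0.0188}
[0.5826, -0.2753, 0.0001]
[0.5773, -0.2761, -0.0016]
```

View pics/s5.png

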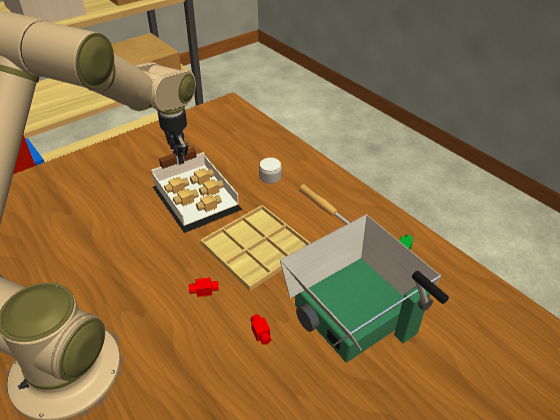

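Tray gripped and lifted level with all blanks aboard (side view: tray at (195,190)). I'll raise it and carry it gently to the hopper.

Run:
```python
from h import *
a=np.array([.5207,.4067,.0655]);b=np.array([.54,.38,.258]);c=np.array([.58,-.135,.258])
w=lambda f,p,q:p+(q-p)*f
W=[(w(f,a,b),83.28,12,0,.3) for f in(.05,.15,.28,.42,.57,.72,.85,.95,1)]
n=26; s=np.cumsum([.4,.7]+[1]*20+[.9,.7,.5,.35,.2,.1]);s/=s[-1]
W+=[(w(f,b,c),83.28+6.7*f,12,0,.3) for f in s]
plan(W,p=a,yaw=83.28)
```

```text
-0.1 -0.1 -1 0 -0.72; -0.3 -0.4 -2.9 0 -0.72; -0.6 -0.7 -5.4 0 -0.72; -0.9 -1 -8.1 0 -0.72; -1.3 -1.4 -11 0 -0.72; -1.6 -1.7 -13.9 0 -0.72; -1.9 -2.1 -16.4 0 -0.72; -2.1 -2.3 -18.3 0 -0.72
-0.1 -0.1 -1 0 -0.72; -0.3 -1 -1 0 -0.72; -0.6 -2.5 -1 0 -0.72; -1 -4.6 -1 -1 -0.72; -1.4 -6.7 -1 -1 -0.72; -1.8 -8.8 -1 -1 -0.72; -2.3 -11 -1 -1 -0.72; -2.7 -13.1 -1 -2 -0.72
-0.3 -2.1 0.1 0 -0.72; -0.7 -4.3 0.1 0 -0.72; -1 -6.4 0.1 -1 -0.72; -1.4 -8.5 0.1 -1 -0.72; -1.7 -10.7 0.1 -1 -0.72; -2.1 -12.8 0.1 -1 -0.72; -2.4 -15 0.1 -2 -0.72; -2.7 -17.1 0.1 -2 -0.72
-0.3 -2.1 -0.1 0 -0.72; -0.6 -4.3 -0.1 -1 -0.72; -0.9 -6.4 -0.1 -1 -0.72; -1.1 -8.6 -0.1 -1 -0.72; -1.4 -10.7 -0.1 -1 -0.72; -1.7 -12.9 -0.1 -2 -0.72; -1.9 -15 -0.1 -2 -0.72; -2.2 -17 -0.1 -2 -0.72
-0.1 -1.5 0.1 0 -0.72; -0.2 -2.6 0.1 -1 -0.72; -0.3 -3.3 0.1 -1 -0.72; -0.3 -3.7 0.1 -1 -0.72; -0.3 -4 0.1 -1 -0.72
end [ 0.57959198 -0.13538768  0.2575    ] 90.28
```

>>> move_arm(series="-0.1 -0.1 -1 0 -0.72; -0.3 -0.4 -2.9 0 -0.72; -0.6 -0.7 -5.4 0 -0.72; -0.9 -1 -8.1 0 -0.72; -1.3 -1.4 -11 0 -0.72; -1.6 -1.7 -13.9 0 -0.72; -1.9 -2.1 -16.4 0 -0.72; -2.1 -2.3 -18.3 0 -0.72")

```text
time_s: 29.42
position: [0.5401, 0.3808, 0.2503]
tool_rot: [[-0.993, 0.118, 0.001], [0.118, 0.993, 0.001], [-0.001, 0.001, -1.0]]
ft_force: [0.2, -0.2, -5.3]
grip_width: 0.0182
gripper_force: 98.1
```

>>> move_arm(series="-0.1 -0.1 -1 0 -0.72; -0.3 -1 -1 0 -0.72; -0.6 -2.5 -1 0 -0.72; -1 -4.6 -1 -1 -0.72; -1.4 -6.7 -1 -1 -0.72; -1.8 -8.8 -1 -1 -0.72; -2.3 -11 -1 -1 -0.72; -2.7 -13.1 -1 -2 -0.72")

```text
time_s: 30.42
position: [0.5514, 0.2462, 0.2583]
tool_rot: [[-0.997, 0.083, -0.0], [0.083, 0.997, -0.0], [0.0, -0.0, -1.0]]
ft_force: [0.5, 0.5, -4.2]
grip_width: 0.0181
gripper_force: 98.1
```

>>> move_arm(series="-0.3 -2.1 0.1 0 -0.72; -0.7 -4.3 0.1 0 -0.72; -1 -6.4 0.1 -1 -0.72; -1.4 -8.5 0.1 -1 -0.72; -1.7 -10.7 0.1 -1 -0.72; -2.1 -12.8 0.1 -1 -0.72; -2.4 -15 0.1 -2 -0.72; -2.7 -17.1 0.1 -2 -0.72")

```text
time_s: 31.42
position: [0.5639, 0.0738, 0.2572]
tool_rot: [[-0.999, 0.049, -0.0], [0.049, 0.999, 0.0], [0.0, 0.0, -1.0]]
ft_force: [0.4, 0.6, -4.7]
grip_width: 0.0185
gripper_force: 98.1
```

>>> move_arm(series="-0.3 -2.1 -0.1 0 -0.72; -0.6 -4.3 -0.1 -1 -0.72; -0.9 -6.4 -0.1 -1 -0.72; -1.1 -8.6 -0.1 -1 -0.72; -1.4 -10.7 -0.1 -1 -0.72; -1.7 -12.9 -0.1 -2 -0.72; -1.9 -15 -0.1 -2 -0.72; -2.2 -17 -0.1 -2 -0.72")

```text
time_s: 32.42
position: [0.5777, -0.097, 0.2583]
tool_rot: [[-1.0, 0.014, -0.0], [0.014, 1.0, 0.0], [0.0, 0.0, -1.0]]
ft_force: [0.7, 0.6, -4.5]
grip_width: 0.0184
gripper_force: 98.1
```

>>> move_arm(series="-0.1 -1.5 0.1 0 -0.72; -0.2 -2.6 0.1 -1 -0.72; -0.3 -3.3 0.1 -1 -0.72; -0.3 -3.7 0.1 -1 -0.72; -0.3 -4 0.1 -1 -0.72; -0.3 -4 0.1 -1 -0.72")

```text
time_s: 33.17
position: [0.5801, -0.1356, 0.2574]
tool_rot: [[-1.0, -0.004, 0.0], [-0.004, 1.0, 0.0], [-0.0, 0.0, -1.0]]
ft_force: [0.1, -0.4, -4.2]
grip_width: 0.0184
gripper_force: 98.1
```

Run:
```python
from h import *
s=observe();print({k:np.round(v,4).tolist() for k,v in s.items() if k in("position","ft_force","wrist_torque","grip_width","gripper_force")})
a=optics.get_image("side")["pixels"];b=optics.get_image("wrist")["pixels"]
cv2.imwrite("pics/s6.png",cv2.resize(np.hstack([a[100:,150:],b[:320,:]]),None,fx=.82,fy=.82))
```

```text
{'position': [0.5801, -0.1356, 0.2574], 'ft_force': [0.1383, -0.4302, -4.1563], 'wrist_torque': [0.4227, 0.0106, -0.0005], 'gripper_force': 98.0911, 'grip_width': 0.0184}
```

View pics/s6.png

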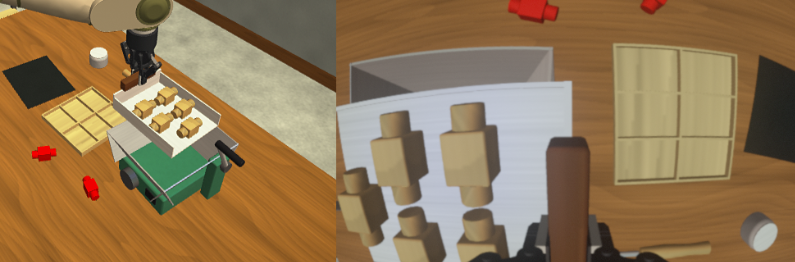

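The side half of the picture shows the tray level inside the hopper mouth with five blanks, and its front clear of the lever. The tool can't tilt itself, but its flat pads can let the bar rotate as they open slightly. With the bar wedged between the pads, the opening sets the tilt. I'll open in small steps.

>>> move_arm(series="0 0 0 0 -0.56; 0 0 0 0 -0.55; 0 0 0 0 -0.54; 0 0 0 0 -0.53; 0 0 0 0 -0.52; 0 0 0 0 -0.51; 0 0 0 0 -0.5; 0 0 0 0 -0.5")

```text
time_s: 34.28
position: [0.5802, -0.1357, 0.2573]
tool_rot: [[-1.0, -0.004, 0.0], [-0.004, 1.0, -0.0], [-0.0, -0.0, -1.0]]
ft_force: [-0.1, 0.8, -5.1]
grip_width: 0.0214
gripper_force: 13.1
```

```bash
cat >> h.py <<'E'
def tilt():
    s=observe();print({k:np.round(v,4).tolist() for k,v in s.items() if k in("position","ft_force","wrist_torque","grip_width","gripper_force")})
    for n in("side","top"):
        g=spotter.mark_of("tray_grip",n)[:1];o=spotter.mark_of("tray",n)[:1]
        if g and o:
            d=np.array(g[0]["point"])-o[0]["point"]
            print(n,np.round(g[0]["point"],3),np.round(o[0]["point"],3),g[0]["score"],o[0]["score"],"tilt %.1f"%(30-np.degrees(np.arctan2(d[2],np.hypot(d[0],d[1])))))
E
python3 -c "
from h import *
tilt()"
```

```text
{'position': [0.5802, -0.1357, 0.2573], 'ft_force': [-0.121, 0.8293, -5.0769], 'wrist_torque': [0.492, 0.0403, -0.0421], 'gripper_force': 13.0865, 'grip_width': 0.0214}
side [ 0.577 -0.139  0.269] [ 0.579 -0.241  0.212] 0.6 0.69 tilt 0.9
top [0.524 0.405 0.082] [0.509 0.305 0.022] 0.71 0.89 tilt -0.8
```

The wedge holds at 21.4 mm. I'll continue opening slowly.

>>> move_arm(series="0 0 0 0 -0.49; 0 0 0 0 -0.48; 0 0 0 0 -0.47; 0 0 0 0 -0.46; 0 0 0 0 -0.45; 0 0 0 0 -0.44; 0 0 0 0 -0.43; 0 0 0 0 -0.43")

```text
time_s: 35.48
position: [0.5801, -0.1357, 0.2573]
tool_rot: [[-1.0, -0.004, -0.0], [-0.004, 1.0, -0.0], [0.0, -0.0, -1.0]]
ft_force: [-0.6, 0.4, -4.1]
grip_width: 0.0242
gripper_force: 11.3
```

```bash
sed -i 's/"tilt %.1f"%(30-np.degrees(\(.*\))))/"tilt %.1f"%(np.degrees(\1)-30))/' h.py; tail -1 h.py; python3 -c "
from h import *
tilt()"
```

```text
print(n,np.round(g[0]["point"],3),np.round(o[0]["point"],3),g[0]["score"],o[0]["score"],"tilt %.1f"%(np.degrees(np.arctan2(d[2],np.hypot(d[0],d[1])))-30))
{'position': [0.5801, -0.1357, 0.2573], 'ft_force': [-0.609, 0.4009, -4.0875], 'wrist_torque': [0.3297, 0.0376, 0.0069], 'gripper_force': 11.3363, 'grip_width': 0.0242}
side [ 0.577 -0.139  0.269] [ 0.579 -0.241  0.212] 0.6 0.69 tilt -0.9
top [0.524 0.405 0.082] [0.509 0.305 0.022] 0.71 0.89 tilt 0.8
```

```bash
sed -i 's/        g=spotter.mark_of("tray_grip",n)\[:1\]/        optics.get_image(n);g=spotter.mark_of("tray_grip",n)[:1]/' h.py; python3 -c "
from h import *
tilt()
cv2.imwrite('pics/s7.png',cv2.resize(optics.get_image('side')['pixels'][130:330,200:480],None,fx=2,fy=2))"
```

```text
{'position': [0.5801, -0.1357, 0.2573], 'ft_force': [-0.5872, -0.257, -5.5302], 'wrist_torque': [0.364, 0.0108, -0.0135], 'gripper_force': 11.8283, 'grip_width': 0.0242}
side [ 0.581 -0.14   0.27 ] [ 0.585 -0.306  0.195] 0.84 0.47 tilt -5.6
```

View pics/s7.png

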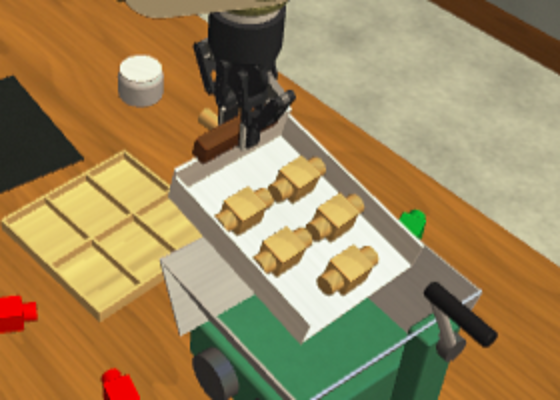

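The tray now tilts about 10° front-down with all blanks still aboard. I'll keep going.

>>> move_arm(series="0 0 0 0 -0.42; 0 0 0 0 -0.41; 0 0 0 0 -0.4; 0 0 0 0 -0.39; 0 0 0 0 -0.38; 0 0 0 0 -0.37; 0 0 0 0 -0.36; 0 0 0 0 -0.35")

```text
time_s: 37.02
position: [0.5801, -0.1356, 0.2573]
tool_rot: [[-1.0, -0.004, -0.0], [-0.004, 1.0, 0.0], [0.0, 0.0, -1.0]]
ft_force: [1.2, 0.1, -6.1]
grip_width: 0.0279
gripper_force: 11.9
```

>>> move_arm(series="0 0 0 0 -0.34; 0 0 0 0 -0.335; 0 0 0 0 -0.33; 0 0 0 0 -0.325; 0 0 0 0 -0.32; 0 0 0 0 -0.315; 0 0 0 0 -0.31; 0 0 0 0 -0.31")

```text
time_s: 38.02
position: [0.5801, -0.1357, 0.2574]
tool_rot: [[-1.0, -0.004, 0.0], [-0.004, 1.0, -0.0], [-0.0, -0.0, -1.0]]
ft_force: [0.8, 0.2, -4.5]
grip_width: 0.0294
gripper_force: 10.0
```

```bash
python3 -c "
from h import *
tilt()
b=blanks('side')"
```

```text
{'position': [0.5801, -0.1357, 0.2574], 'ft_force': [0.8179, 0.1956, -4.5021], 'wrist_torque': [0.2991, 0.0087, 0.033], 'gripper_force': 9.9931, 'grip_width': 0.0294}
top [ 0.578 -0.136  0.266] [ 0.578 -0.2    0.17 ] 0.64 0.62 tilt 26.7
blank [ 0.6345 -0.1449] ang 7.9 [ 0.6358 -0.1443] [92. 47.] 1.0 0.92 444
blank [ 0.6632 -0.2193] ang 4.0 [ 0.6641 -0.2187] [95. 43.] 0.6 0.92 456
blank [ 0.658  -0.0579] ang 11.2 [ 0.6595 -0.057 ] [91. 50.] 13.5 0.9 407
blank [ 0.7506 -0.0586] ang 11.9 [ 0.7512 -0.0582] [108.  47.] 13.0 0.81 413
blank [ 0.7258 -0.1438] ang 7.1 [ 0.727  -0.1431] [101.  46.] 3.9 0.55 425
```

>>> move_arm(series="0 0 0 0 -0.305; 0 0 0 0 -0.3; 0 0 0 0 -0.295; 0 0 0 0 -0.29; 0 0 0 0 -0.285; 0 0 0 0 -0.28; 0 0 0 0 -0.275; 0 0 0 0 -0.275")

```text
time_s: 39.42
position: [0.5801, -0.1356, 0.2573]
tool_rot: [[-1.0, -0.004, 0.0], [-0.004, 1.0, -0.0], [-0.0, -0.0, -1.0]]
ft_force: [0.0, 0.4, -4.2]
grip_width: 0.0309
gripper_force: 9.6
```

```bash
python3 -c "
from h import *
tilt()
b=blanks('side')"
```

```text
{'position': [0.5801, -0.1356, 0.2573], 'ft_force': [0.0442, 0.3572, -4.1701], 'wrist_torque': [0.3173, 0.0377, 0.0436], 'gripper_force': 9.6066, 'grip_width': 0.0309}
side [ 0.576 -0.142  0.266] [ 0.579 -0.19   0.157] 0.6 0.89 tilt 35.9
top [ 0.583 -0.137  0.265] [ 0.576 -0.186  0.161] 0.62 0.81 tilt 34.5
blank [ 0.6413 -0.2393] ang 3.8 [ 0.642  -0.2392] [88. 40.] -1.0 0.77 402
blank [ 0.7394 -0.0717] ang 8.5 [ 0.7403 -0.0718] [103.  49.] 2.2 0.69 415
blank [ 0.6201 -0.1632] ang 6.1 [ 0.6208 -0.1636] [87. 45.] -1.2 0.58 414
blank [ 0.7091 -0.1607] ang 7.0 [ 0.7099 -0.1603] [95. 43.] 0.6 0.56 389
blank [ 0.6463 -0.075 ] ang 8.2 [ 0.6486 -0.0743] [89. 47.] 2.5 0.55 377
```

At about 35° the blanks still hold, so I'll tilt a little more and then give small shakes.

>>> move_arm(series="0 0 0 0 -0.27; 0 0 0 0 -0.265; 0 0 0 0 -0.26; 0 0 0 0 -0.257; 0 0 0 0 -0.254; 0 0 0 0 -0.251; 0 0 0 0 -0.248; 0 0 0 0 -0.248")

```text
time_s: 40.83
position: [0.5802, -0.1356, 0.2574]
tool_rot: [[-1.0, -0.004, 0.0], [-0.004, 1.0, -0.0], [-0.0, -0.0, -1.0]]
ft_force: [0.3, 0.8, -2.6]
grip_width: 0.0322
gripper_force: 7.7
```

```bash
python3 -c "
from h import *
tilt()
b=blanks('side')"
```

```text
{'position': [0.5802, -0.1356, 0.2574], 'ft_force': [0.2517, 0.8217, -2.58], 'wrist_torque': [0.3596, -0.0426, -0.0006], 'gripper_force': 7.666, 'grip_width': 0.0322}
side [ 0.577 -0.136  0.262] [0.51  0.306 0.004] 0.77 0.66 tilt -0.1
top [ 0.579 -0.137  0.267] [ 0.631 -0.414  0.145] 0.95 0.72 tilt -6.6
blank [ 0.6177 -0.2791] ang 7.7 [ 0.6178 -0.2785] [86. 46.] -0.2 0.95 448
blank [ 0.5942 -0.2045] ang 23.0 [ 0.596  -0.2042] [93. 46.] 16.9 0.91 440
blank [ 0.5755 -0.2521] ang 22.8 [ 0.578  -0.2507] [100.  45.] 24.4 0.84 501
blank [ 0.6687 -0.2459] ang 168.7 [ 0.6682 -0.2466] [81. 38.] -13.1 0.78 336
blank [ 0.6836 -0.2059] ang 172.5 [ 0.6835 -0.2058] [83. 45.] -15.3 0.77 388
```

```bash
python3 -c "
from h import *
cv2.imwrite('pics/s8.png',cv2.resize(optics.get_image('side')['pixels'][130:380,200:480],None,fx=2,fy=2))"
```

```text
(no output)
```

View pics/s8.png

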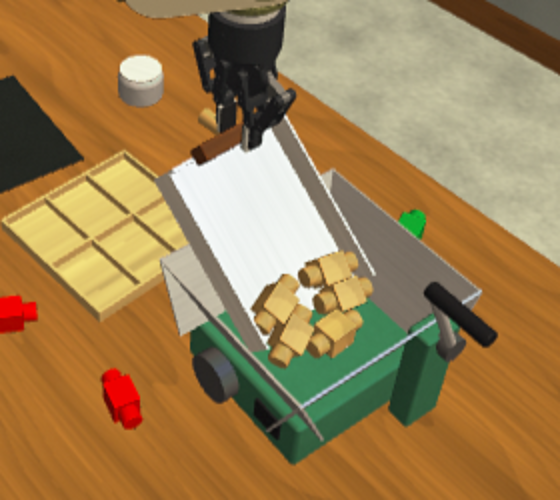

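All five have slid to the front. Two, at (330,268) and (275,300), may still lean on the tray's lip. I'll raise slowly so they drop inside.

>>> move_arm(series="0 0 -0.4 0 -0.248; 0 0 -1 0 -0.248; 0 0 -1.8 0 -0.248; 0 0.1 -2.8 0 -0.248; 0 0.2 -3.8 0 -0.248; 0 0.2 -4.8 0 -0.248; 0 0.2 -5.5 0 -0.248; 0 0.2 -5.8 0 -0.248")

```text
time_s: 42.28
position: [0.5802, -0.1338, 0.3159]
tool_rot: [[-1.0, -0.004, 0.001], [-0.004, 1.0, -0.0], [-0.001, -0.001, -1.0]]
ft_force: [1.1, 0.2, -3.1]
grip_width: 0.032
gripper_force: 9.3
```

```bash
python3 -c "
from h import *
tilt()
b=blanks('top',.09)
cv2.imwrite('pics/s9.png',cv2.resize(optics.get_image('side')['pixels'][100:350,200:480],None,fx=2,fy=2))"
```

```text
{'position': [0.5802, -0.1338, 0.3159], 'ft_force': [1.08, 0.1666, -3.1174], 'wrist_torque': [0.043, -0.0142, -0.0029], 'gripper_force': 9.3056, 'grip_width': 0.032}
side [ 0.578 -0.139  0.32 ] [ 0.578 -0.175  0.211] 0.64 0.86 tilt 41.4
top [ 0.58  -0.136  0.32 ] [ 0.578 -0.172  0.212] 0.88 0.77 tilt 41.3
blank [ 0.8144 -0.2011] ang 32.9 [ 0.8145 -0.2029] [54. 33.] 47.2 0.67 145
blank [ 0.5305 -0.2929] ang 164.4 [ 0.5329 -0.2962] [58. 26.] -27.1 0.59 131
blank [ 0.5801 -0.3126] ang 168.9 [ 0.581  -0.3129] [48. 20.] -21.9 0.48 84
```

View pics/s9.png

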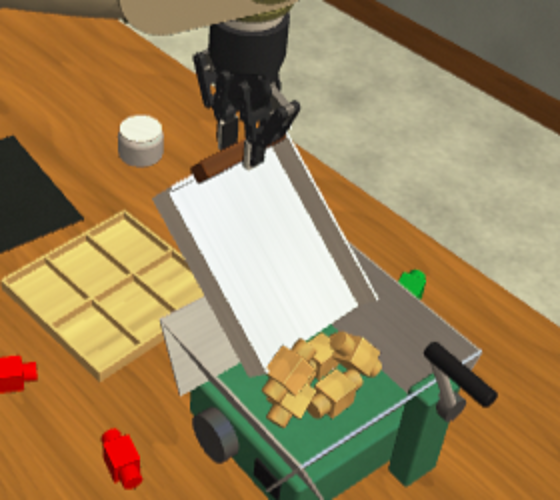

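The tray is empty (3.1 N, which is its own weight) and the blanks are all in the hopper around (320,375). Now I'll close the fingers gradually to level the tray.

>>> move_arm(series="0 0 0 0 -0.28; 0 0 0 0 -0.32; 0 0 0 0 -0.36; 0 0 0 0 -0.4; 0 0 0 0 -0.45; 0 0 0 0 -0.5; 0 0 0 0 -0.6; 0 0 0 0 -0.72", force=60)

```text
time_s: 43.72
position: [0.5801, -0.1337, 0.3153]
tool_rot: [[-1.0, -0.004, -0.0], [-0.004, 1.0, -0.0], [0.0, -0.0, -1.0]]
ft_force: [-0.3, -0.6, -2.5]
grip_width: 0.0294
gripper_force: 59.3
```

```bash
python3 -c "
from h import *
tilt()"
```

```text
{'position': [0.5801, -0.1337, 0.3153], 'ft_force': [-0.2947, -0.5558, -2.506], 'wrist_torque': [0.0972, -0.0066, 0.0119], 'gripper_force': 59.334, 'grip_width': 0.0294}
side [ 0.578 -0.137  0.321] [ 0.58  -0.179  0.209] 0.84 0.73 tilt 39.4
top [ 0.58  -0.136  0.32 ] [ 0.58  -0.172  0.211] 0.86 0.86 tilt 42.1
```

The wedge jammed at about 38°, as friction would suggest. I'll right it against the mat: front edge down first, then the grip follows the arc back.

Run:
```python
from h import *
print(observe()["position"])
a=np.array([.5798,-.1334,.3155]);b=a+[0,0,.065]
W=[(b,90.28,12,0,.03),([.515,.315,.375],83.28,12,0,.05),([.511,.324,.205],83.28,12,1,.035)]
plan(W,p=a,yaw=90.28)
```

```text
[ 0.58012742 -0.13367907  0.31534542]
0 0 -2.2 0 -0.72; 0 0 -4.3 0 -0.72; 0 0 -6.5 0 -0.72; 0.6 4.5 -6.4 1 -0.72; 1.3 9 -6.4 1 -0.72; 1.9 13.5 -6.3 2 -0.72; 2.5 17.9 -6.3 3 -0.72; 3.1 22.4 -6.2 4 -0.72
1 4.5 0 0 -0.72; 1.9 8.9 0.1 1 -0.72; 2.8 13.3 0.1 2 -0.72; 3.8 17.8 0.2 2 -0.72; 4.7 22.2 0.3 3 -0.72; 4.8 22.4 3.7 3 -0.72; 4.9 22.5 7 3 -0.72; 5 22.7 10.4 3 -0.72
0.1 0.2 3.4 0 -0.72; 0.2 0.4 6.8 0 -0.72; 0.2 0.4 6.8 0 -0.72
end [0.51102077 0.32441814 0.2055    ] 83.28
```

>>> move_arm(series="0 0 -2.2 0 -0.72; 0 0 -4.3 0 -0.72; 0 0 -6.5 0 -0.72; 0.6 4.5 -6.4 1 -0.72; 1.3 9 -6.4 1 -0.72; 1.9 13.5 -6.3 2 -0.72; 2.5 17.9 -6.3 3 -0.72; 3.1 22.4 -6.2 4 -0.72")

```text
time_s: 45.02
position: [0.5479, 0.0916, 0.3775]
tool_rot: [[-0.998, 0.067, 0.001], [0.067, 0.998, -0.0], [-0.001, -0.0, -1.0]]
ft_force: [0.9, 0.9, -2.7]
grip_width: 0.0292
gripper_force: 61.4
```

>>> move_arm(series="1 4.5 0 0 -0.72; 1.9 8.9 0.1 1 -0.72; 2.8 13.3 0.1 2 -0.72; 3.8 17.8 0.2 2 -0.72; 4.7 22.2 0.3 3 -0.72; 4.8 22.4 3.7 3 -0.72; 4.9 22.5 7 3 -0.72; 5 22.7 10.4 3 -0.72")

```text
time_s: 46.02
position: [0.5133, 0.3202, 0.2724]
tool_rot: [[-0.993, 0.118, 0.001], [0.118, 0.993, 0.0], [-0.001, 0.0, -1.0]]
ft_force: [1.1, 0.6, -2.5]
grip_width: 0.0291
gripper_force: 61.4
```

>>> move_arm(series="0.1 0.2 3.4 0 -0.72; 0.2 0.4 6.8 0 -0.72; 0.2 0.4 6.8 0 -0.72")

```text
time_s: 46.4
position: [0.5109, 0.3239, 0.2033]
tool_rot: [[-0.993, 0.118, -0.005], [0.118, 0.993, -0.002], [0.005, -0.002, -1.0]]
ft_force: [1.0, 0.1, -1.7]
grip_width: 0.0288
gripper_force: 61.4
```

Run:
```python
from h import *
tilt()
optics.get_image("top")
print([ (np.round(r["point"],3),r["score"]) for r in spotter.mark_of("mat","top")+spotter.mark_of("mat","side")][:4])
F=np.array([.4958,.1952]);u=np.array([.117,.993]);r=.2215
for th in(40,37,34,30,26,22,18,14,10,5,0):
    f=np.radians(th+16); print(th,np.round([*(F+r*np.cos(f)*u),.003+r*np.sin(f)-.0175],4))
```

```text
{'position': [0.5109, 0.3239, 0.2033], 'ft_force': [0.9953, 0.115, -1.6587], 'wrist_torque': [0.08, -0.0255, 0.0199], 'gripper_force': 61.3833, 'grip_width': 0.0288}
side [0.506 0.32  0.209] [0.502 0.28  0.098] 0.65 0.89 tilt 40.3
top [0.514 0.323 0.21 ] [0.507 0.283 0.101] 0.88 0.96 tilt 39.5
[(array([ 0.579, -0.272,  0.001]), 0.33), (array([ 0.544, -0.272,  0.1  ]), 0.24)]
40 [0.5103 0.3182 0.1691]
37 [0.5114 0.3276 0.1624]
34 [0.5125 0.3366 0.1552]
30 [0.5138 0.348  0.1448]
26 [0.5151 0.3587 0.1337]
22 [0.5162 0.3685 0.1219]
18 [0.5173 0.3775 0.1094]
14 [0.5182 0.3857 0.0962]
10 [0.5191 0.3929 0.0826]
5 [0.52   0.4005 0.0649]
0 [0.5207 0.4066 0.0466]
```

>>> move_arm(series="0 -0.3 1.2 0 -0.72; 0 -0.5 2 0 -0.72; 0 -0.5 2.5 0 -0.72; 0 -0.5 2.8 0 -0.72; 0 -0.5 3 0 -0.72; 0 -0.5 3 0 -0.72", force=40)

```text
time_s: 47.6
position: [0.5115, 0.3199, 0.1763]
tool_rot: [[-0.993, 0.118, 0.002], [0.118, 0.993, 0.001], [-0.002, 0.002, -1.0]]
ft_force: [-1.0, 4.0, 4.4]
grip_width: 0.0293
gripper_force: 60.2
```

>>> move_arm(series="0 0.4 0.4 0 -0.72; 0 0.8 0.8 0 -0.72; 0 1.2 1.1 0 -0.72; 0 1.7 1.5 0 -0.72; 0 2.3 2 0 -0.72; 0 2.9 2.5 0 -0.72; 0 2.9 2.5 0 -0.72")

```text
time_s: 48.48
position: [0.5143, 0.3481, 0.1491]
tool_rot: [[-0.993, 0.118, -0.002], [0.118, 0.993, -0.001], [0.002, -0.001, -1.0]]
ft_force: [-0.0, 0.7, -1.4]
grip_width: 0.0281
gripper_force: 40.2
```

```bash
python3 -c "
from h import *
tilt()"
```

```text
{'position': [0.5143, 0.3481, 0.1491], 'ft_force': [-0.0298, 0.7326, -1.4438], 'wrist_torque': [0.1236, -0.029, 0.0001], 'gripper_force': 40.1622, 'grip_width': 0.0281}
side [0.514 0.344 0.154] [0.508 0.286 0.054] 0.81 0.87 tilt 29.9
top [0.515 0.346 0.155] [0.508 0.289 0.056] 0.7 0.57 tilt 30.1
```

>>> move_arm(series="0 0.6 0.5 0 -0.72; 0 1.1 1.1 0 -0.72; 0 1.6 1.7 0 -0.72; 0 2.1 2.3 0 -0.72; 0 2.6 2.9 0 -0.72; 0 3 3.6 0 -0.72; 0 3.4 4.2 0 -0.72; 0 3.8 4.9 0 -0.72")

```text
time_s: 49.78
position: [0.5192, 0.3861, 0.1009]
tool_rot: [[-0.993, 0.118, 0.0], [0.118, 0.993, 0.0], [-0.0, 0.0, -1.0]]
ft_force: [1.5, 0.2, -2.3]
grip_width: 0.019
gripper_force: 40.4
```

```bash
python3 -c "
from h import *
tilt()"
```

```text
{'position': [0.5192, 0.3861, 0.1009], 'ft_force': [1.5345, 0.2449, -2.3043], 'wrist_torque': [0.1374, -0.063, 0.0056], 'gripper_force': 40.3675, 'grip_width': 0.019}
side [0.515 0.382 0.102] [0.503 0.28  0.043] 0.95 0.81 tilt -0.1
```

The tray snapped level (width 19 mm, tilt about 0) some 4 cm above the mat. I'll move back over the mat and lower it.

>>> move_arm(series="0 0.7 0.4 0 -0.72; 0 1.4 1 0 -0.72; 0 2.1 1.8 0 -0.72; 0 2.1 2.5 0 -0.72; 0 2.1 3 0 -0.72; 0 2.1 3.3 0 -0.72; 0 2.1 3.5 0 -0.72; 0 2.1 3.5 0 -0.72")

```text
time_s: 51.08
position: [0.5217, 0.4066, 0.0664]
tool_rot: [[-0.993, 0.118, 0.0], [0.118, 0.993, -0.0], [-0.0, -0.0, -1.0]]
ft_force: [-0.0, -0.2, -3.1]
grip_width: 0.019
gripper_force: 40.3
```

```bash
python3 -c "
from h import *
tilt()
cv2.imwrite('pics/s10.png',optics.get_image('side')['pixels'][80:330,100:480])"
```

```text
{'position': [0.5217, 0.4066, 0.0664], 'ft_force': [-0.0019, -0.2466, -3.1367], 'wrist_torque': [0.193, -0.0065, 0.0167], 'gripper_force': 40.3164, 'grip_width': 0.019}
side [0.519 0.404 0.066] [0.509 0.303 0.009] 0.89 0.62 tilt -0.7
top [0.52  0.403 0.069] [0.509 0.306 0.014] 0.75 0.62 tilt -0.7
```

View pics/s10.png

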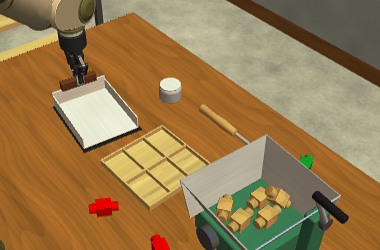

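The tray is just above its mat, and five blanks lie in the hopper. I'll lower to contact.

>>> move_arm(series="0 0.1 0.2 0 -0.72; 0 0.1 0.3 0 -0.72; 0 0.1 0.4 0 -0.72; 0 0.1 0.4 0 -0.72")

```text
time_s: 51.92
position: [0.5217, 0.4076, 0.0622]
tool_rot: [[-0.993, 0.118, -0.0], [0.118, 0.993, -0.0], [0.0, -0.0, -1.0]]
ft_force: [0.8, -0.6, -2.8]
grip_width: 0.0192
gripper_force: 40.3
```

>>> move_arm(series="0 0 0.1 0 -0.72; 0 0 0.2 0 -0.72; 0 0 0.3 0 -0.72; 0 0 0.3 0 -0.72")

```text
time_s: 52.42
position: [0.5219, 0.4077, 0.0601]
tool_rot: [[-0.993, 0.118, 0.001], [0.118, 0.993, 0.0], [-0.001, 0.0, -1.0]]
ft_force: [-2.5, 0.1, 5.0]
grip_width: 0.0191
gripper_force: 41.2
```

Contact. Release, rise and check.

>>> move_arm(series="0 0 -0.1 0 -0.65; 0 0 -0.1 0 -0.4; 0 0 -0.1 0 0; 0 0 -0.1 0 0; 0 0 -2 0 0; 0 0 -6 0 0; 0 -5 -10 0 0; 0 -10 -13 0 0")

```text
time_s: 53.42
position: [0.5098, 0.3075, 0.1908]
tool_rot: [[-0.993, 0.117, 0.001], [0.117, 0.993, 0.0], [-0.001, 0.001, -1.0]]
ft_force: [1.1, -0.1, 1.0]
grip_width: 0.0429
gripper_force: 0.0
```

Run:
```python
from h import *
tilt()
c=cam("wrist"); cv2.imwrite("pics/w11.png",c[0])
optics.get_image("top")
for n in("top","side"):
  for t in("lever_grip","lever_pivot","hopper"):
    for r in spotter.mark_of(t,n)[:1]: print(n,t,np.round(r["point"],4),r["score"])
```

```text
{'position': [0.5098, 0.3075, 0.1908], 'ft_force': [1.1351, -0.0624, 0.9876], 'wrist_torque': [0.008, -0.0235, -0.0203], 'gripper_force': 0.0, 'grip_width': 0.0429}
side [0.52  0.406 0.062] [0.509 0.302 0.001] 0.96 0.87 tilt 0.3
top [0.519 0.406 0.064] [0.506 0.309 0.008] 0.85 0.65 tilt 0.0
top lever_grip [ 0.5745 -0.4533  0.2654] 0.64
top lever_pivot [ 0.6322 -0.4166  0.1436] 0.98
side lever_grip [ 0.5696 -0.454   0.266 ] 0.79
side lever_pivot [ 0.6343 -0.4156  0.1385] 0.88
side hopper [ 0.5789 -0.2734  0.0032] 0.79
```

View pics/w11.png

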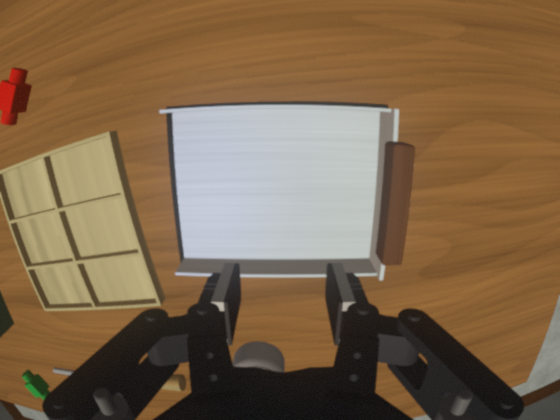

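The tray is flat and centred on its mat, with its corners at (165,110), (395,110), (380,275) and (178,272). The bin is empty. Now the lever. I'll go above its handle.

Run:
```python
from h import *
plan([([.55,.1,.33],40,65,0),([.565,-.43,.36],-1.5,65,1)])
```

```text
-1.3 -4 -2.8 9 0.53; -2.6 -8.1 -5.6 17 0.53; -3.9 -12.1 -8.5 26 0.53; -5.2 -16.2 -11.3 35 0.53; -6.4 -20.2 -14.1 43 0.53; -7.2 -25.5 -14.4 47 0.53; -8 -30.7 -14.7 52 0.53; -8.8 -36 -15 56 0.53
-4.7 -2.3 -0.3 4 0.53; -9.5 -4.6 -0.6 8 0.53; -14.3 -6.9 -0.9 12 0.53; -19.1 -9.2 -1.2 16 0.53; -23.9 -11.5 -1.5 20 0.53; -28.6 -13.8 -1.8 25 0.53; -33.4 -16.1 -2.1 29 0.53; -33.4 -16.1 -2.1 29 0.53
end [ 0.56467021 -0.42987834  0.36001852] -1.7564320052334352
```

>>> move_arm(series="-1.3 -4 -2.8 9 0.53; -2.6 -8.1 -5.6 17 0.53; -3.9 -12.1 -8.5 26 0.53; -5.2 -16.2 -11.3 35 0.53; -6.4 -20.2 -14.1 43 0.53; -7.2 -25.5 -14.4 47 0.53; -8 -30.7 -14.7 52 0.53; -8.8 -36 -15 56 0.53")

```text
time_s: 55.12
position: [0.5547, -0.0611, 0.3395]
tool_rot: [[-0.455, 0.89, 0.0], [0.89, 0.455, -0.0], [-0.0, 0.0, -1.0]]
ft_force: [0.8, 1.1, 0.4]
grip_width: 0.0655
gripper_force: 0.0
```

>>> move_arm(series="-4.7 -2.3 -0.3 4 0.53; -9.5 -4.6 -0.6 8 0.53; -14.3 -6.9 -0.9 12 0.53; -19.1 -9.2 -1.2 16 0.53; -23.9 -11.5 -1.5 20 0.53; -28.6 -13.8 -1.8 25 0.53; -33.4 -16.1 -2.1 29 0.53; -33.4 -16.1 -2.1 29 0.53")

```text
time_s: 56.12
position: [0.5637, -0.434, 0.3575]
tool_rot: [[0.036, 0.999, -0.002], [0.999, -0.036, 0.002], [0.002, -0.002, -1.0]]
ft_force: [-0.7, 0.1, -0.6]
grip_width: 0.0656
gripper_force: 0.0
```

Run:
```python
from h import *
print(observe()["position"])
for n in("wrist","side"):
  c=cam(n); blanks(n,.09)
  for t in("lever_grip","lever_pivot"):
    for r in spotter.mark_of(t,n)[:1]: print(n,t,np.round(r["point"],4),r["score"])
  if n=="wrist":
    for r in spotter.cut_out("lever_grip",n)[:2]:
        m=r["pixels"].copy(); m&=c[0].max(2)<70; print(r["pixels"].sum(),m.sum(),rect(m,c,.272,True))
```

```text
[ 0.56373496 -0.43404045  0.35745884]
blank [ 0.5255 -0.2305] ang 34.8 [ 0.5258 -0.2293] [74. 41.] 37.1 0.91 1360
blank [ 0.6077 -0.2549] ang 11.3 [ 0.6115 -0.2568] [71. 38.] 4.5 0.87 1042
blank [ 0.7881 -0.2345] ang 21.5 [ 0.7887 -0.2344] [69. 29.] 22.2 0.79 723
blank [ 0.584  -0.3045] ang 0.5 [ 0.5846 -0.3045] [69. 32.] 2.9 0.77 1159
blank [ 0.6329 -0.2854] ang 127.4 [ 0.6331 -0.2859] [61. 44.] -72.8 0.73 1297
blank [ 0.5315 -0.2743] ang 6.7 [ 0.5311 -0.274 ] [71. 39.] 6.5 0.62 1347
wrist lever_grip [ 0.5728 -0.4554  0.2659] 0.88
wrist lever_pivot [ 0.6285 -0.419   0.1384] 0.71
2885 876 (array([ 0.5708, -0.4449]), array([73., 15.]), 86.98690032958984)
blank [ 0.5802 -0.3065] ang 6.9 [ 0.5801 -0.3065] [85. 45.] 8.1 0.81 498
blank [ 0.5239 -0.231 ] ang 39.5 [ 0.5242 -0.2305] [76. 34.] 35.9 0.74 347
blank [0.4529 0.1748] ang 148.2 [0.466  0.1918] [172. 162.] -6.6 0.69 1954
blank [ 0.5258 -0.2776] ang 16.4 [ 0.5268 -0.2768] [76. 41.] 26.1 0.67 418
blank [ 0.6001 -0.2571] ang 27.1 [ 0.6038 -0.2571] [69. 40.] 27.6 0.55 316
side lever_pivot [ 0.6356 -0.4193  0.1406] 0.93
```

Five wooden blanks are confirmed inside the hopper; the hit at x 0.788 is the green one outside. Now I grip the lever handle.

Run:
```python
from h import *
s=observe();print(s["position"])
g=[.5725,-.455]
plan([([*g,.34],-3,60,0),([*g,.2475],-3,60,1,.03),([*g,.2475],-3,8,4)])
```

```text
[ 0.56450857 -0.42969903  0.36065887]
-2.5 0.9 2.1 1 0.41; -2.5 0.9 4.4 1 0.41; -2.5 0.9 6.7 1 0.41; -2.5 0.9 9 1 0.41; -2.5 0.9 11.3 1 0.41; -2.5 0.9 11.3 1 0.41; -2.5 0.9 11.3 1 -0.81; -2.5 0.9 11.3 1 -0.81
0 0 0 0 -0.81; 0 0 0 0 -0.81; 0 0 0 0 -0.81
end [ 0.57274121 -0.45496212  0.24765887] -2.749308978649658
```

>>> move_arm(series="-2.5 0.9 2.1 1 0.41; -2.5 0.9 4.4 1 0.41; -2.5 0.9 6.7 1 0.41; -2.5 0.9 9 1 0.41; -2.5 0.9 11.3 1 0.41; -2.5 0.9 11.3 1 0.41; -2.5 0.9 11.3 1 -0.3; -2.5 0.9 11.3 1 -0.5", force=50)

```text
time_s: 57.68
position: [0.5729, -0.4557, 0.2487]
tool_rot: [[0.048, 0.999, 0.001], [0.999, -0.048, -0.002], [-0.002, 0.002, -1.0]]
ft_force: [-0.9, 0.3, -0.5]
grip_width: 0.0242
gripper_force: 0.0
```

>>> move_arm(series="0 0 0 0 -0.6; 0 0 0 0 -0.81; 0 0 0 0 -0.81; 0 0 0 0 -0.81")

```text
time_s: 58.18
position: [0.5705, -0.4556, 0.249]
tool_rot: [[0.051, 0.999, -0.004], [0.999, -0.051, -0.0], [-0.0, -0.004, -1.0]]
ft_force: [-13.2, 3.0, 5.4]
grip_width: 0.0162
gripper_force: 48.7
```

Gripped; the handle sits about 2.5 mm nearer than commanded, so I'll correct that in the arc.

Run:
```python
import numpy as np
def f(al): al=np.radians(al); return np.array([-14*(np.cos(al)-np.cos(np.radians(65))),14*(np.sin(np.radians(65))-np.sin(al))])
def ser(A,p,off):
    for i in range(0,len(A),8):
        r=[np.round(f(a)+[off,0]-p,1)+0. for a in A[i:i+8]]
        print("; ".join("0 %g %g 0 -0.81"%tuple(q) for q in r)); p=p+r[-1]
    return p
print("down");p=ser(list(np.linspace(63,8,23))+[8],np.zeros(2),-.25);print(p)
print("up");p=ser(list(np.linspace(9,66,38))+[66.5,66.5],p,-.25);print(p)
```

```text
down
0 -0.7 0.2 0 -0.81; 0 -1.2 0.5 0 -0.81; 0 -1.8 0.8 0 -0.81; 0 -2.3 1.2 0 -0.81; 0 -2.8 1.5 0 -0.81; 0 -3.2 1.9 0 -0.81; 0 -3.7 2.3 0 -0.81; 0 -4.1 2.7 0 -0.81
0 -0.5 0.4 0 -0.81; 0 -0.9 0.9 0 -0.81; 0 -1.3 1.4 0 -0.81; 0 -1.6 1.9 0 -0.81; 0 -2 2.4 0 -0.81; 0 -2.3 2.9 0 -0.81; 0 -2.6 3.4 0 -0.81; 0 -2.9 4 0 -0.81
0 -0.2 0.5 0 -0.81; 0 -0.4 1.1 0 -0.81; 0 -0.6 1.7 0 -0.81; 0 -0.8 2.2 0 -0.81; 0 -1 2.8 0 -0.81; 0 -1.1 3.4 0 -0.81; 0 -1.2 4 0 -0.81; 0 -1.2 4 0 -0.81
[-8.2 10.7]
up
0 0 -0.2 0 -0.81; 0 0.1 -0.6 0 -0.81; 0 0.2 -0.9 0 -0.81; 0 0.3 -1.3 0 -0.81; 0 0.4 -1.7 0 -0.81; 0 0.5 -2 0 -0.81; 0 0.6 -2.4 0 -0.81; 0 0.7 -2.8 0 -0.81
0 0.1 -0.3 0 -0.81; 0 0.3 -0.7 0 -0.81; 0 0.4 -1 0 -0.81; 0 0.6 -1.3 0 -0.81; 0 0.7 -1.7 0 -0.81; 0 0.9 -2 0 -0.81; 0 1.1 -2.3 0 -0.81; 0 1.3 -2.7 0 -0.81
0 0.2 -0.3 0 -0.81; 0 0.4 -0.6 0 -0.81; 0 0.6 -0.9 0 -0.81; 0 0.9 -1.2 0 -0.81; 0 1.1 -1.5 0 -0.81; 0 1.4 -1.8 0 -0.81; 0 1.6 -2 0 -0.81; 0 1.9 -2.3 0 -0.81
0 0.2 -0.3 0 -0.81; 0 0.5 -0.5 0 -0.81; 0 0.8 -0.8 0 -0.81; 0 1.1 -1 0 -0.81; 0 1.4 -1.3 0 -0.81; 0 1.7 -1.5 0 -0.81; 0 2 -1.7 0 -0.81; 0 2.3 -1.9 0 -0.81
0 0.3 -0.2 0 -0.81; 0 0.6 -0.4 0 -0.81; 0 1 -0.6 0 -0.81; 0 1.3 -0.8 0 -0.81; 0 1.6 -0.9 0 -0.81; 0 2 -1.1 0 -0.81; 0 2.1 -1.2 0 -0.81; 0 2.1 -1.2 0 -0.81
[ 0.1 -0.2]
```

>>> move_arm(series="0 -0.7 0.2 0 -0.81; 0 -1.2 0.5 0 -0.81; 0 -1.8 0.8 0 -0.81; 0 -2.3 1.2 0 -0.81; 0 -2.8 1.5 0 -0.81; 0 -3.2 1.9 0 -0.81; 0 -3.7 2.3 0 -0.81; 0 -4.1 2.7 0 -0.81")

```text
time_s: 59.18
position: [0.5329, -0.4534, 0.2222]
tool_rot: [[0.048, 0.999, 0.005], [0.999, -0.048, -0.003], [-0.002, 0.005, -1.0]]
ft_force: [4.6, 0.8, 6.1]
grip_width: 0.0165
gripper_force: 51.4
```

>>> move_arm(series="0 -0.5 0.4 0 -0.81; 0 -0.9 0.9 0 -0.81; 0 -1.3 1.4 0 -0.81; 0 -1.6 1.9 0 -0.81; 0 -2 2.4 0 -0.81; 0 -2.3 2.9 0 -0.81; 0 -2.6 3.4 0 -0.81; 0 -2.9 4 0 -0.81")

```text
time_s: 60.18
position: [0.5048, -0.4519, 0.1823]
tool_rot: [[0.047, 0.999, 0.006], [0.999, -0.047, -0.003], [-0.002, 0.007, -1.0]]
ft_force: [11.2, 1.8, 3.3]
grip_width: 0.0167
gripper_force: 54.0
```

>>> move_arm(series="0 -0.2 0.5 0 -0.81; 0 -0.4 1.1 0 -0.81; 0 -0.6 1.7 0 -0.81; 0 -0.8 2.2 0 -0.81; 0 -1 2.8 0 -0.81; 0 -1.1 3.4 0 -0.81; 0 -1.2 4 0 -0.81; 0 -1.2 4 0 -0.81")

```text
time_s: 61.18
position: [0.4919, -0.4511, 0.142]
tool_rot: [[0.048, 0.999, 0.003], [0.999, -0.048, -0.001], [-0.001, 0.004, -1.0]]
ft_force: [3.7, 4.0, 8.7]
grip_width: 0.0165
gripper_force: 57.6
```

Run:
```python
from h import *
s=observe();print({k:np.round(v,4).tolist() for k,v in s.items() if k in("position","ft_force","grip_width","gripper_force")})
for n in("wrist","top","side"):
  optics.get_image(n)
  for t in("lever_grip","lever_pivot"):
    for r in spotter.mark_of(t,n)[:1]: print(n,t,np.round(r["point"],4),r["score"])
```

```text
{'position': [0.4919, -0.4511, 0.142], 'ft_force': [3.6957, 4.0204, 8.7263], 'gripper_force': 57.5912, 'grip_width': 0.0165}
wrist lever_grip [ 0.4948 -0.4491  0.1645] 0.66
wrist lever_pivot [ 0.6294 -0.4167  0.1382] 0.9
top lever_grip [ 0.4956 -0.4497  0.1645] 0.64
top lever_pivot [ 0.6305 -0.4176  0.1415] 0.56
```

Probably near the stop (grip z 0.1645, expected 0.1643). The force is still only the spring's, so I press on until the stop shows.

>>> move_arm(series="0 0 0.2 0 -0.81; 0 0 0.3 0 -0.81; 0 0 0.4 0 -0.81; 0 0 0.4 0 -0.81")

```text
time_s: 62.12
position: [0.4916, -0.4512, 0.1397]
tool_rot: [[0.048, 0.999, 0.004], [0.999, -0.048, -0.002], [-0.002, 0.004, -1.0]]
ft_force: [-1.8, 7.1, 17.0]
grip_width: 0.0163
gripper_force: 58.4
```

>>> move_arm(series="0 0 0.2 0 -0.81; 0 0 0.4 0 -0.81; 0 0 0.4 0 -0.81")

```text
time_s: 62.5
position: [0.4914, -0.4514, 0.1384]
tool_rot: [[0.048, 0.999, 0.004], [0.999, -0.048, -0.005], [-0.004, 0.004, -1.0]]
ft_force: [-6.1, 10.7, 32.3]
grip_width: 0.0167
gripper_force: 60.3
```

Firmly at the stop. Now I ease it back up slowly.

>>> move_arm(series="0 0 -0.2 0 -0.81; 0 0 -0.4 0 -0.81; 0 0 -0.6 0 -0.81; 0 0 -0.8 0 -0.81")

```text
time_s: 63.0
position: [0.4917, -0.4511, 0.1415]
tool_rot: [[0.048, 0.999, 0.002], [0.999, -0.048, -0.001], [-0.001, 0.002, -1.0]]
ft_force: [6.4, 2.7, 3.4]
grip_width: 0.0164
gripper_force: 57.7
```

>>> move_arm(series="0 0 -0.2 0 -0.81; 0 0.1 -0.6 0 -0.81; 0 0.2 -0.9 0 -0.81; 0 0.3 -1.3 0 -0.81; 0 0.4 -1.7 0 -0.81; 0 0.5 -2 0 -0.81; 0 0.6 -2.4 0 -0.81; 0 0.7 -2.8 0 -0.81")

```text
time_s: 64.0
position: [0.5002, -0.4516, 0.1684]
tool_rot: [[0.047, 0.999, 0.005], [0.999, -0.047, -0.001], [-0.001, 0.005, -1.0]]
ft_force: [18.6, -3.2, -6.4]
grip_width: 0.0162
gripper_force: 59.1
```

>>> move_arm(series="0 0.1 -0.3 0 -0.81; 0 0.3 -0.7 0 -0.81; 0 0.4 -1 0 -0.81; 0 0.6 -1.3 0 -0.81; 0 0.7 -1.7 0 -0.81; 0 0.9 -2 0 -0.81; 0 1.1 -2.3 0 -0.81; 0 1.3 -2.7 0 -0.81")

```text
time_s: 65.0
position: [0.5144, -0.4523, 0.1926]
tool_rot: [[0.046, 0.999, 0.006], [0.999, -0.046, 0.0], [0.0, 0.006, -1.0]]
ft_force: [29.0, -9.2, -19.9]
grip_width: 0.0166
gripper_force: 60.6
```

>>> move_arm(series="0 0.2 -0.3 0 -0.81; 0 0.4 -0.6 0 -0.81; 0 0.6 -0.9 0 -0.81; 0 0.9 -1.2 0 -0.81; 0 1.1 -1.5 0 -0.81; 0 1.4 -1.8 0 -0.81; 0 1.6 -2 0 -0.81; 0 1.9 -2.3 0 -0.81")

```text
time_s: 66.0
position: [0.532, -0.4533, 0.2142]
tool_rot: [[0.047, 0.999, 0.002], [0.999, -0.047, 0.002], [0.002, 0.002, -1.0]]
ft_force: [19.4, -9.4, -21.0]
grip_width: 0.0161
gripper_force: 58.9
```

>>> move_arm(series="0 0.2 -0.3 0 -0.81; 0 0.5 -0.5 0 -0.81; 0 0.8 -0.8 0 -0.81; 0 1.1 -1 0 -0.81; 0 1.4 -1.3 0 -0.81; 0 1.7 -1.5 0 -0.81; 0 2 -1.7 0 -0.81; 0 2.3 -1.9 0 -0.81")

```text
time_s: 67.0
position: [0.5535, -0.4545, 0.2328]
tool_rot: [[0.048, 0.999, -0.002], [0.999, -0.048, 0.003], [0.003, -0.002, -1.0]]
ft_force: [10.9, -5.7, -19.6]
grip_width: 0.0165
gripper_force: 56.6
```

>>> move_arm(series="0 0.3 -0.2 0 -0.81; 0 0.6 -0.4 0 -0.81; 0 1 -0.6 0 -0.81; 0 1.3 -0.8 0 -0.81; 0 1.6 -0.9 0 -0.81; 0 2 -1.1 0 -0.81; 0 2.1 -1.2 0 -0.81; 0 2.1 -1.2 0 -0.81")

```text
time_s: 68.0
position: [0.5705, -0.4555, 0.2436]
tool_rot: [[0.051, 0.999, -0.013], [0.999, -0.051, 0.008], [0.008, -0.013, -1.0]]
ft_force: [-10.2, -0.5, -20.3]
grip_width: 0.0165
gripper_force: 54.5
```

Run:
```python
from h import *
s=observe();print({k:np.round(v,4).tolist() for k,v in s.items() if k in("position","ft_force","grip_width","gripper_force")})
for n in("wrist","top","side"):
  optics.get_image(n)
  for t in("lever_grip","lever_pivot"):
    for r in spotter.mark_of(t,n)[:1]: print(n,t,np.round(r["point"],4),r["score"])
```

```text
{'position': [0.5705, -0.4555, 0.2436], 'ft_force': [-10.2317, -0.5372, -20.2663], 'gripper_force': 54.4839, 'grip_width': 0.0165}
wrist lever_grip [ 0.5759 -0.4552  0.2674] 0.68
wrist lever_pivot [ 0.6321 -0.4166  0.1356] 0.92
top lever_grip [ 0.7378  0.2484 -0.0023] 0.4
top lever_pivot [ 0.6294 -0.4187  0.14  ] 0.77
side lever_grip [ 0.5681 -0.4511  0.267 ] 0.7
side lever_pivot [ 0.6365 -0.4189  0.142 ] 0.57
```

The lever is back at its upper stop: TCP x is 0.5705 as at the first grasp, and the stop is resisting. Release and retreat upward.

>>> move_arm(series="0 -0.1 0.2 0 -0.65; 0 -0.1 0.2 0 -0.55; 0 -0.1 0.2 0 -0.4; 0 -0.1 0.2 0 -0.1; 0 -0.1 0.2 0 0.4; 0 -0.1 0.2 0 0.4; 0 0 -3 0 0.4; 0 0 -7 0 0.4")

```text
time_s: 69.45
position: [0.5735, -0.4553, 0.3196]
tool_rot: [[0.048, 0.999, -0.001], [0.999, -0.048, 0.001], [0.001, -0.001, -1.0]]
ft_force: [0.4, -0.2, 1.2]
grip_width: 0.0597
gripper_force: 0.0
```

>>> move_arm(series="0 0 -4 0 0.4; 3 0 -6 0 0.4; 3 0 -6 0 0.4; 3 0 -6 0 0.4")

```text
time_s: 69.95
position: [0.575, -0.4259, 0.3783]
tool_rot: [[0.049, 0.999, -0.001], [0.999, -0.049, 0.001], [0.001, -0.001, -1.0]]
ft_force: [-0.3, -0.0, -0.1]
grip_width: 0.0599
gripper_force: 0.0
```

Run:
```python
from h import *
print(observe()["position"],observe()["ft_force"])
for n in("top","side","wrist"):
  optics.get_image(n)
  for t in("lever_grip","tray","tray_grip","wax_tin","gouge"):
    for r in spotter.mark_of(t,n)[:1]: print(n,t,np.round(r["point"],3),round(r["score"],2))
blanks("wrist",.09);blanks("side",.09)
```

```text
[ 0.57501697 -0.42587866  0.37828577] [-0.25429444 -0.00108693 -0.10453522]
top tray [0.509 0.305 0.005] 0.93
top tray_grip [0.52  0.406 0.063] 0.69
top wax_tin [ 0.737  0.249 -0.005] 0.9
top gouge [ 0.772 -0.006 -0.002] 0.89
side lever_grip [ 0.568 -0.454  0.265] 0.7
side tray [0.508 0.3   0.003] 0.8
side wax_tin [ 0.633 -0.29   0.101] 0.4
side gouge [ 0.77  -0.01  -0.009] 0.84
wrist lever_grip [ 0.574 -0.454  0.265] 0.81
blank [ 0.6082 -0.2543] ang 9.0 [ 0.6119 -0.2564] [72. 37.] 2.7 0.94 973
blank [ 0.584  -0.3052] ang 0.9 [ 0.585  -0.3048] [70. 35.] 4.0 0.9 1143
blank [ 0.5313 -0.2743] ang 6.2 [ 0.5309 -0.274 ] [71. 36.] 7.1 0.78 1166
blank [ 0.5264 -0.2299] ang 33.3 [ 0.5258 -0.2293] [72. 41.] 32.8 0.63 1235
blank [ 0.7915 -0.2324] ang 21.3 [ 0.7921 -0.2316] [67. 28.] 20.1 0.62 655
blank [ 0.633  -0.2863] ang 127.6 [ 0.6329 -0.2866] [57. 47.] -80.6 0.6 1187
blank [ 0.5799 -0.3073] ang 9.4 [ 0.5809 -0.307 ] [82. 44.] 2.0 0.76 455
blank [ 0.5227 -0.2305] ang 40.3 [ 0.5227 -0.2296] [75. 33.] 47.2 0.74 345
blank [ 0.601  -0.2593] ang 24.4 [ 0.6038 -0.2608] [69. 41.] 10.4 0.7 327
blank [ 0.6407 -0.2825] ang 84.1 [ 0.64   -0.2827] [59. 50.] 49.8 0.68 362
blank [ 0.5281 -0.2766] ang 16.6 [ 0.5291 -0.2762] [80. 44.] 10.4 0.59 460
```

Everything checks out: five blanks in the hopper, the tray flat on its mat, the lever up, and the tin and gouge not moved. Handing in.

```bash
python3 -c "
from rig import order
print(order.close_job())"
```

```text
the job is handed in; nothing more can be done
None
```

Job handed in at about 70 s: all five blanks are in the hopper, the empty tray is flat on its mat, the lever was pulled to its stop and eased fully back up, and the tin and gouge are unmoved; no verdict was returned.

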